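Knock out a flask under extraction

ROBOT

A 7-joint arm with a two-finger parallel gripper is mounted at the origin on the work surface. World frame = base frame: x ahead of the robot, y to its left, z up, the work surface at z = 0. Lengths are in m, angles in rad, forces in N, time in s.
With the tool pointing down it reaches from about 0.4 to 0.9 m from the base axis. Payload 5.6 kg.
Tool frame: the origin (TCP) lies midway between the tips of the shut fingers; the grasp point (between the pads) lies 19 mm behind it; x points along the fingers, y is the direction in which the jaws open and shut, and the axes are right-handed (so a half turn about x gives the same grasp; the last joint's range is limited). The gripper opens to 92 mm and grips with 3 to 60 N. Pads are 20 mm wide; open, the fingers measure 128 mm over their backs; the gripper's body (75 mm by 189 mm) begins 69 mm behind the grasp point.
Start: joints at [1.147, 0.468, -0.012, 1.603, 0.006, 1.071, -0.056], TCP at [0.242, -0.603, 0.215] pointing down, gripper open.
Joint ranges: [-2.53, 2.53], [-0.31, 2.02], [-1.57, 1.55], [0.28, 2.44], [-1.29, 4.43], [0.15, 1.84], [-2.92, 2.92]. Speed limits (rad/s): [2.57, 2.57, 3.14, 3.14, 3.14, 3.14, 3.14].

INTERFACE

Orientations are given as a unit quaternion [w, x, y, z].
In Python, from workcell import get_state, read_camera, get_calibration, close_job, search_frame gives the robot as it stands.
- The arm moves only by the tool play_rows, never from a script. Its argument "increments" is a list of rows, each an object of numbers: "x", "y", "z": the shift along the world's x, y, z in m; "ax", "ay", "az": the turn, a rotation vector about the world's x, y, z in rad. In form: [{"x": .., "y": .., "z": .., "ax": .., "ay": .., "az": ..}, ...]. A call has 1 to 12 rows; each row is the pose to reach, as a shift and turn from the pose commanded when the call began; what a row does not reach only later rows make up. A row lasts 1/10 s, in which the tool goes at most 50 mm and 8.59 degrees, less where a joint would pass 70% of its speed; a pose out of reach is approached as far as the arm can. A call with a gripper value outside its range is refused whole. "claw" is the closure, from 0 (fully open) to 1 (shut), set as the call begins (left out, the last holds). The fingers move at their own pace and stop on an object; "grip_force" is the grip in N (left out, the last holds). Time passes only in rows, so rows that repeat a pose let the fingers close. It gives the time, the measured TCP pose, the force and the opening at its end, in the units of the state.
- get_state(): the state, without advancing time (a new reading comes with each control period).
- read_camera(name): name is "scene" or "top" or "wrist"; returns the picture (400x640x3 uint8, red, green, blue); there is no depth.
- get_calibration(name): a dict with "fx", "fy", "cx", "cy" (pixels), "rvec" (rotation vector, rad) and "tvec" (3), from world to camera coordinates, as OpenCV has them; the wrist camera has in their place "tool_from_camera" (4x4, takes a point from camera to tool coordinates, whose origin is the TCP and whose axes are the tool frame's). Camera axes: x right, y down, z forward; pixel columns grow to the right and rows downward; lengths in m; the calibration is good to about 2 mm. A picture is of the moment at which its call begins: read the wrist's pose just before it. get_calibration takes no time and is no camera call.
- close_job(): hands the job in, once; it reports no verdict.
Trained networks look in the newest picture that a camera, given by its name, has taken for a name from the list of things; names that differ only in an ending like _2 or _b are one class to them, and where a whole thing is asked for, a point or a joint stands for the part that bears it (a point fixed in the world has none). Each returns a list of dicts, best first, with "score" (0 to 1); they miss things now and then, are a little off and sometimes report something else, mostly with a low value. They report only what shows in the picture. A call takes as long as a camera call. They do not tell look-alikes from the thing itself.
- search_frame(camera, thing): "point" ([x, y, z] in m, in world coordinates, good to about 4 mm: the middle of the surface that is visible of it).
The state is a dict: "t": time; "q": joint angles; "dq": joint speeds; "effort": joint torques, N m; "eef_pos": TCP position; "tool_rot": TCP orientation; "contact_force": force on the tool from outside, world axes, zero at the start; "ft_torque": the same for the moment, N m; "finger_gap": finger opening in m.
Only numpy, scipy, OpenCV 4.12 (cv2) and the standard library are available. Lean on these libraries where they do the work, as an engineer would, in place of code of your own. Each camera call takes 0.05 s, during which the arm holds its last target.

TASK

First switch the bench extractor on: its toggle is of the locking kind, so pull the bat out, swing it over to the upper side and let it drop back into its lock. Then take the mallet, drive the flask's knock-out pin fully down with it (with the mallet, not the gripper), and stand the mallet back on its rubber mat the way it stood. Do not push the plaster cast or the dropper bottle out of their places.

Things in the scene. Friction and masses are not known exactly. Their poses are not given: they have to be found in the camera images.
- console: White extractor console, fixed, 170 deep (x) by 180 wide (y); origin at the centre of its underside, x points away from the operator, z up. Its front edge is 40 high; from there the panel rises away from the operator at 0.44 rad over 140 of depth to a flat top 106 high. The toggle stands in the middle of the panel's width; the flat dial and lamp beside it do not matter.
- bat_pivot (a point): Pivot of the toggle, on the panel's surface, 5 in front of the console's centre and 78 above the bench. The bat swings about the console's y. Two steel lock posts, 24 high, stand on the panel 10 either side of the pivot (along y) and stop the bat's cross pin while the sleeve is in.
- bat_grip (a point): Middle of the toggle's black bat grip, 44 from the pivot while the sleeve is in; moves with the grip, its axes do not matter. The grip is a flat-sided block 12 wide along the console's y, 11 thick and 28 long along the bat (28 to 56 from the pivot). Below it a steel sleeve 13 across carries a cross pin 26 long along y, 20 from the pivot.
- bat (a joint): Swing of the toggle, rad: 0 = off, leaning down the slope towards the operator, 0.38 off the panel's normal; 0.76 = on, leaning up the slope by as much the other way. The cross pin behind the lock posts holds it at either end; pulled out it swings freely, and the sleeve's spring on the posts' roof-shaped tops snaps it away from the middle to the nearer side.
- bat_sleeve (a joint): How far grip and sleeve are pulled out along the bat, m: 0 = in, locked; 0.011 = out at a hard stop. A spring pulls it in with 2 N at 0 and 6 N at the stop. The bat passes the lock posts only with the sleeve out by more than about 0.007; past them, the sleeve goes in again by itself when let go.
- flask: Round aluminium flask fixed to the bench, 108 across the foot, 102 across the lid, 60 high; origin at the centre of its underside. The knock-out pin stands in the middle of its lid.
- pin_top (a point): Centre of the top of the pin's round steel head, 20 across and 6 thick, on a shaft of 10; 30 above the flask's lid (90 above the bench) while up. z up.
- pin (a joint): How far the pin is driven down, m: 0 = up, 0.012 = fully down, at a hard stop (its top then 18 above the lid). It is tight: about 6 N to start it, 7 to 8 N near the bottom, and it stays where it is left.
- mallet: Mallet, 0.18 to 0.34 kg, standing on its head: white round head 44 across, 60 high, flat faces, axis upright; wooden handle 16 wide (y), 20 high, level, its middle 30 above the lower face, along the mallet's -x to 165 from the head's axis. Origin at the centre of the head's lower face, z up. Starts with the handle pointing roughly to the robot.
- mat: Black square rubber mat fixed to the bench, 140 by 140, 4 thick; origin at the centre of its underside. The mallet's place.
- cast: White plaster dental cast, loose bystander, 64 across, 34 high, in front of the console; origin at the centre of its underside.
- dropper: White dropper bottle, loose bystander, 32 across, 90 high, in front of the console; origin at the centre of its underside.
Mind the look-alikes: they are no part of the job. What is shaped like the mallet but orange is not meant.

How it is judged:
On the way, in this order (a step that is already met when the one before it is completed fails the run):
1. the toggle is over on the upper side with its sleeve back in the lock (value of joint bat above 0.7 rad and value of joint bat_sleeve below 0.002 m), for 0.2 s.
2. the mallet has driven the pin fully down (value of joint pin above 0.0105 m and contact force between mallet and pin above 1 N).
At the end, for the whole second after the job is handed in: The toggle leans to the upper side (over 0.70 of 0.76 rad) with its sleeve in (under 2 mm); the pin is down by more than 10.5 of 12 mm; the mallet stands at rest on its head with the head's centre over the mat (within 70 mm of the mat's centre each way), tilted less than 0.15 rad (all of step 1 and value of joint pin above 0.0105 m and x of mallet in the frame of mat between -0.07 and 0.07 m and y of mallet in the frame of mat between -0.07 and 0.07 m and z of mallet in the frame of mat below 0.008 m and angle between mallet's own z axis and vertical below 0.15 rad and linear speed of mallet below 0.02 m/s); the robot touches nothing.
It fails at once if the gripper itself pushes the pin (contact force between the fingers and pin above 2 N).
It fails at once if the plaster cast is pushed more than 30 mm (distance of cast from where it was at the start of the episode above 0.03 m).
It fails at once if the dropper bottle is pushed more than 30 mm or tipped (distance of dropper from where it was at the start of the episode above 0.03 m or angle between dropper's own z axis and vertical above 0.5 rad).
It also fails if it takes over 61 s, if anything falls off the work surface, if the arm or the gripper's body presses on something with over 40 N, if the wrist force passes 120 N, or if a joint passes its speed limit or range.

## Working session

There is one attempt and no reset: what is moved stays moved. The work goes in short steps, Python scripts to look and compute and a tool call to move; the robot and the scene stay as the last step left them, time stands still between calls to the robot, and variables do not carry over. Pictures are saved under pics/ and viewed, and the job is handed in when it is done.

Besides the shell and the picture viewer there is one more tool, called as a command line: name --argument value ..., lists and objects as JSON in quotes. play_rows: Moves the arm, as the interface text tells. Its arguments: {"type":"object","properties":{"increments":{"type":"array","items":{"type":"object","properties":{"x":{"type":"number"},"y":{"type":"number"},"z":{"type":"number"},"ax":{"type":"number"},"ay":{"type":"number"},"az":{"type":"number"}}}},"claw":{"type":"number"},"grip_force":{"type":"number"}},"required":["increments"]}

```bash
mkdir -p pics; ls; python3 - <<'E'
from workcell import *
import cv2
s=get_state();print(s)
for c in ["scene","top"]:
    im=read_camera(c);cv2.imwrite(f"pics/{c}0.png",im[:,:,::-1]);print(c,get_calibration(c))
print(get_calibration("wrist"))
E
```

```text
pics
{'t': 0.0, 'q': array([ 1.14699045,  0.46836305, -0.01156848,  1.60362805,  0.00600332,
        1.07137616, -0.05630543]), 'dq': array([ 0.00167296,  0.00087455, -0.00017559, -0.00158744, -0.00114433,
        0.00167599,  0.00210597]), 'effort': array([-6.36039385e-04, -5.20572031e+01, -1.24650425e-02, -2.43749338e+01,
       -5.66626713e-02,  1.73364999e-02,  1.91089521e-04]), 'eef_pos': array([ 0.24128345, -0.60293405,  0.21364766]), 'tool_rot': array([-0.13319603, -0.6941694 , -0.13438189,  0.69449922]), 'contact_force': array([ 0.24901087, -0.16955688,  0.41784392]), 'ft_torque': array([-0.00541825, -0.01402437,  0.01944234]), 'finger_gap': 0.09208660026790672}
scene {'fx': 375.5912809907219, 'fy': 375.5912809907219, 'cx': 314.56899566999783, 'cy': 201.21293503889885, 'rvec': array([ 1.20163539,  2.09890721, -1.16582734]), 'tvec': array([ 0.26714375, -0.11923885,  1.39497496])}
top {'fx': 509.1598441976004, 'fy': 509.1598441976004, 'cx': 315.7316999834509, 'cy': 201.84945416994518, 'rvec': array([ 2.20285033, -2.00716306,  0.22303565]), 'tvec': array([-0.08327427,  0.4657006 ,  1.14950183])}
{'fx': 287.68321313742604, 'fy': 287.68321313742604, 'cx': 317.0901299999925, 'cy': 201.92107060435492, 'tool_from_camera': array([[ 7.80950402e-05, -2.70859252e-01,  9.62618959e-01,
        -1.69471977e-01],
       [ 9.99999853e-01, -4.95247977e-04, -2.20479270e-04,
         5.41458359e-04],
       [ 5.36453942e-04,  9.62618834e-01,  2.70859173e-01,
        -7.59931971e-02],
       [ 0.00000000e+00,  0.00000000e+00,  0.00000000e+00,
         1.00000000e+00]])}
```

View pics/scene0.png

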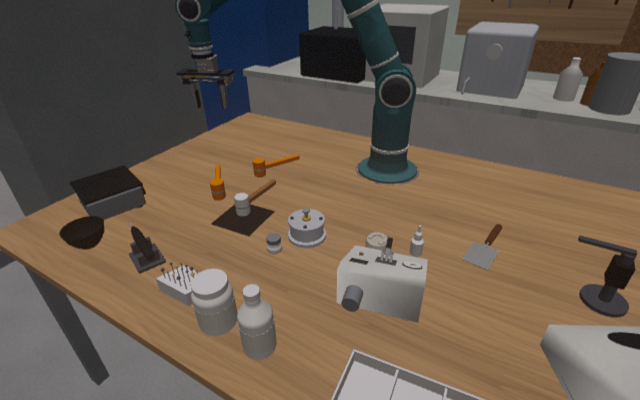

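View pics/top0.png

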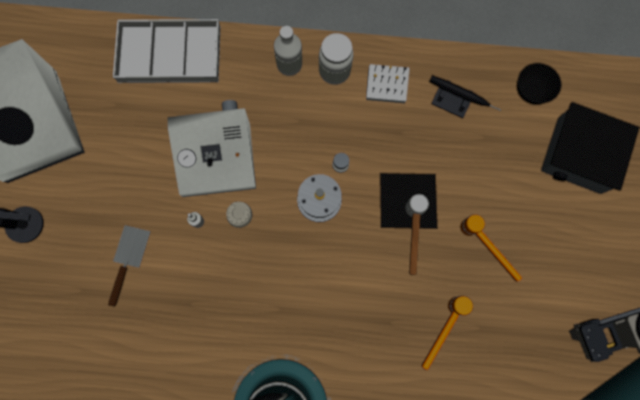

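```bash
python3 - <<'E'
from workcell import *
for c in ["scene","top"]:
    for n in ["console","bat_grip","bat_pivot","flask","pin_top","mallet","mat","cast","dropper"]:
        try:
            r=search_frame(c,n)
            print(c,n,[(round(float(d["score"]),2),[round(float(v),3) for v in d["point"]]) for d in r[:4]])
        except Exception as e: print(c,n,e)
print(get_state()["t"])
E
```

```text
scene console [(0.56, [0.489, -0.046, 0.089])]
scene bat_grip [(0.43, [0.54, 0.212, 0.103])]
scene bat_pivot [(0.95, [0.636, 0.232, 0.076])]
scene flask [(0.58, [0.509, -0.028, 0.061])]
scene pin_top []
scene mallet [(0.87, [0.46, -0.406, 0.038]), (0.66, [0.253, -0.37, 0.037]), (0.55, [0.483, -0.269, 0.039])]
scene mat [(0.73, [0.524, -0.247, 0.004])]
scene cast [(0.59, [0.442, 0.147, 0.024])]
scene dropper [(0.54, [0.417, 0.247, 0.04])]
top console []
top bat_grip []
top bat_pivot [(0.64, [0.565, 0.211, 0.079])]
top flask [(0.83, [0.478, -0.051, 0.061])]
top pin_top []
top mallet [(0.97, [0.427, -0.432, 0.044]), (0.93, [0.23, -0.367, 0.038]), (0.87, [0.45, -0.273, 0.045])]
top mat [(0.58, [0.512, -0.253, 0.005]), (0.46, [0.477, -0.049, 0.06])]
top cast [(0.63, [0.427, 0.147, 0.027])]
top dropper [(0.45, [0.402, 0.233, 0.049])]
1.0
```

The scene shows the console at about (380,275), the flask at (307,228) and the wooden-handled white mallet at (245,205) on the black mat. Top shows the same: console (212,150), flask (320,197), mallet head (418,204). Three things look like the mallet: top (418,204) with a white head and wooden handle, and orange ones at (475,224) and (462,306). Only the white one on the mat fits the description. I'll confirm it in crops.

```bash
cat > h.py <<'E'
import numpy as np, cv2, json
from workcell import *
from scipy.spatial.transform import Rotation as R
def proj(c,P):
    k=get_calibration(c);K=np.array([[k['fx'],0,k['cx']],[0,k['fy'],k['cy']],[0,0,1]])
    return cv2.projectPoints(np.array(P,float).reshape(-1,3),k['rvec'],k['tvec'],K,None)[0].reshape(-1,2)
def back(c,uv,z):
    k=get_calibration(c);Rm=cv2.Rodrigues(k['rvec'])[0];o=-Rm.T@k['tvec']
    d=Rm.T@np.array([(uv[0]-k['cx'])/k['fx'],(uv[1]-k['cy'])/k['fy'],1.])
    return o+d*(z-o[2])/d[2]
def wristpose(s):
    q=s['tool_rot'];Rt=R.from_quat([q[1],q[2],q[3],q[0]]).as_matrix()
    T=np.eye(4);T[:3,:3]=Rt;T[:3,3]=s['eef_pos'];return T@get_calibration('wrist')['tool_from_camera']
def wproj(s,P):
    k=get_calibration('wrist');Ti=np.linalg.inv(wristpose(s));p=np.array(P,float).reshape(-1,3)@Ti[:3,:3].T+Ti[:3,3]
    return np.c_[k['fx']*p[:,0]/p[:,2]+k['cx'],k['fy']*p[:,1]/p[:,2]+k['cy']]
def wback(s,uv,z):
    k=get_calibration('wrist');T=wristpose(s);d=T[:3,:3]@np.array([(uv[0]-k['cx'])/k['fx'],(uv[1]-k['cy'])/k['fy'],1.]);o=T[:3,3]
    return o+d*(z-o[2])/d[2]
E
python3 - <<'E'
import cv2
t=cv2.imread("pics/top0.png");s=cv2.imread("pics/scene0.png")
cr=lambda im,x,y,w,h,f:cv2.resize(im[y:y+h,x:x+w],None,fx=f,fy=f,interpolation=cv2.INTER_CUBIC)
cv2.imwrite("pics/c1.png",cr(t,155,95,120,100,6))
cv2.imwrite("pics/c2.png",cr(t,290,150,160,120,5))
cv2.imwrite("pics/c3.png",cr(s,330,220,110,100,6))
cv2.imwrite("pics/c4.png",cr(s,205,170,130,80,6))
E
```

```text
(no output)
```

View pics/c1.png

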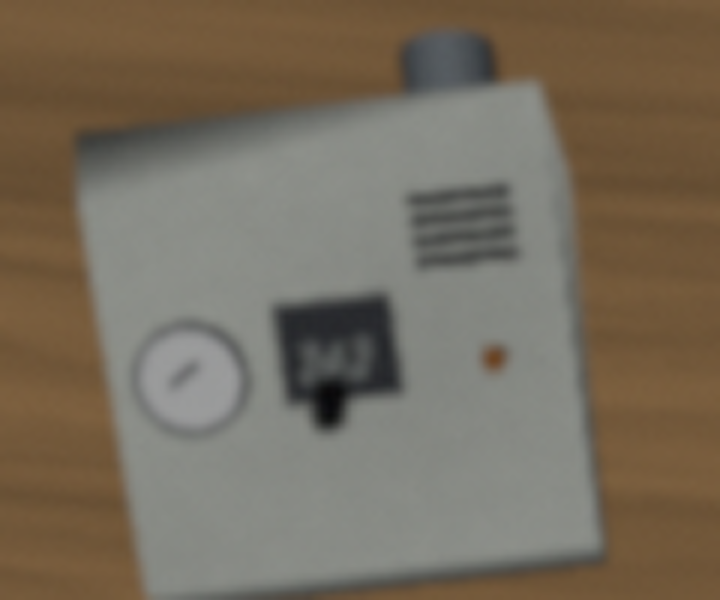

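View pics/c2.png

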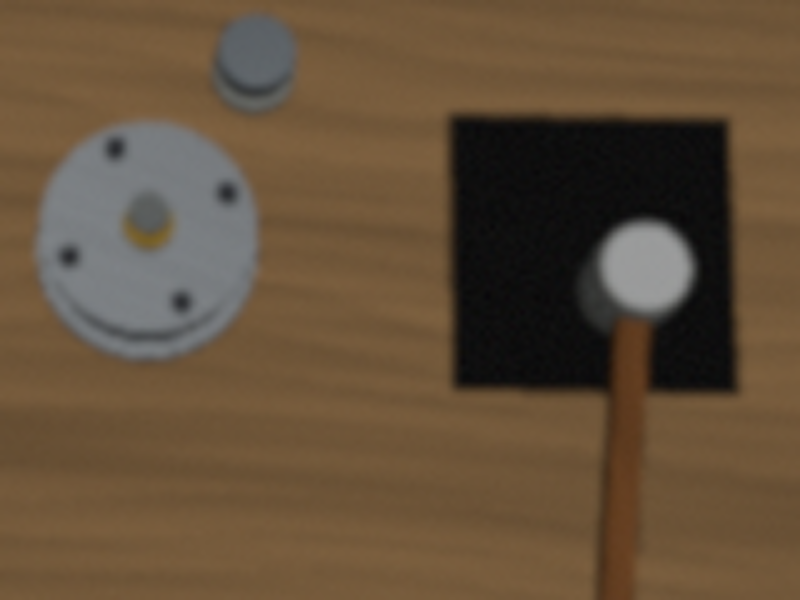

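View pics/c3.png

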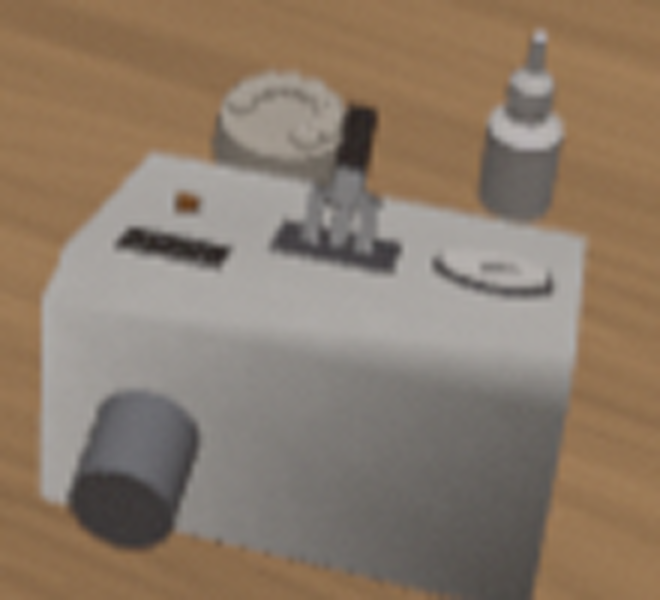

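View pics/c4.png

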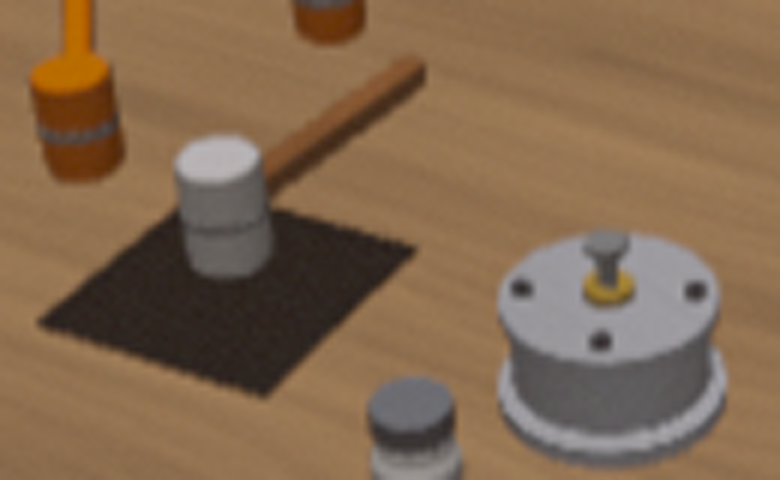

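```bash
python3 - <<'E'
from h import *
from scipy.optimize import least_squares
for c in ['top','scene']:
    k=get_calibration(c);Rm=cv2.Rodrigues(k['rvec'])[0];print(c,-Rm.T@k['tvec'],Rm[2])
f=lambda x,y,ox,oy,s:((x+.5)/s-.5+ox,(y+.5)/s-.5+oy)
L={'fr':(-.085,-.09,.04),'fl':(-.085,.09,.04),'br':(.085,-.09,.106),'bl':(.085,.09,.106),'mr':(.055,-.09,.106),'ml':(.055,.09,.106)}
obs=[('top','fr',f(603,553,155,95,6)),('top','fl',f(147,600,155,95,6)),('scene','fr',f(150,155,330,220,6)),('scene','fl',f(585,240,330,220,6)),('scene','br',f(45,297,330,220,6)),('scene','mr',f(70,245,330,220,6)),('top','bl',f(78,138,155,95,6))]
def W(p,v):
    c,s=np.cos(p[2]),np.sin(p[2]);return (p[0]+c*v[0]-s*v[1],p[1]+s*v[0]+c*v[1],v[2])
def res(p):
    return np.concatenate([proj(c,W(p,L[n]))[0]-np.array(o) for c,n,o in obs])
r=least_squares(res,[.57,.21,0.1],loss='soft_l1');print(r.x);print(np.round(r.fun.reshape(-1,2),1))
p=r.x
b=lambda th,l:(-.005-np.sin(.44+ .38-th)*l if 0 else None)
def batp(th,l):
    # normal of panel: (-sin.44,0,cos.44); bat off leans to operator .38 more
    a=.44+.38-th
    return (-.005-np.sin(a)*l,0,.078+np.cos(a)*l)
print('pivot',W(p,batp(0,0)),'grip0',W(p,batp(0,.044)),'grip on',W(p,batp(.76,.044)))
for c in ['top','scene']:
    im=cv2.imread(f'pics/{c}0.png');x,y,w,h=(155,95,120,100) if c=='top' else (330,220,110,100)
    cr=cv2.resize(im[y:y+h,x:x+w],None,fx=6,fy=6,interpolation=cv2.INTER_CUBIC)
    def px(P): 
        u=proj(c,P)[0];return tuple(int(round(v)) for v in ((u-[x,y]+.5)*6-.5))
    bx=dict(L);bx.update({'f0r':(-.085,-.09,0),'f0l':(-.085,.09,0),'b0r':(.085,-.09,0),'b0l':(.085,.09,0)})
    for a,b2 in ['fr fl','fr mr','fl ml','mr ml','mr br','ml bl','br bl','fr f0r','fl f0l','br b0r','bl b0l']and [z.split() for z in ['fr fl','fr mr','fl ml','mr ml','mr br','ml bl','br bl','fr f0r','fl f0l','br b0r','bl b0l','b0r b0l']]:
        cv2.line(cr,px(W(p,bx[a])),px(W(p,bx[b2])),(0,0,255),1)
    cv2.line(cr,px(W(p,batp(0,.028))),px(W(p,batp(0,.056))),(0,255,0),1)
    cv2.imwrite(f'pics/fit_{c}.png',cr)
g=lambda x,y:back('top',f(x,y,290,150,5),0)
f2=lambda x,y:f(x,y,290,150,5)
print('pin top',back('top',f2(148,212),.09),'flask lid',back('top',f2(148,229),.06))
print('head top',back('top',f2(647,266),.064))
print('mat corners',[np.round(back('top',f2(*q),.004),3) for q in [(452,116),(727,120),(736,390),(457,388)]])
print('handle (top z .044)',back('top',f2(632,330),.044),back('top',f2(616,595),.044))
s4=lambda x,y:f(x,y,205,170,6)
print('scene pintop',back('scene',s4(607,245),.09),'head top',back('scene',s4(219,160),.064),'handle end top',back('scene',s4(412,60),.044))
E
```

```text
top [ 0.2172906  -0.05502298  1.22267059] [ 0.21181682  0.01275873 -0.9772261 ]
scene [1.18990354 0.42592953 0.65897831] [-0.71352617 -0.44673678 -0.53972831]
[0.56255062 0.21714408 0.21379625]
[[-1.2 -0.8]
 [-0.5  0.1]
 [ 0.1 -0.8]
 [-0.4 -1.1]
 [-0.6  0. ]
 [-0.9 -0.4]
 [-1.1 -0.1]]
pivot (np.float64(0.5576644588364736), np.float64(0.2160832207261332), np.float64(0.078)) grip0 (np.float64(0.5262264822049303), np.float64(0.20925758349495327), np.float64(0.10801773312065499)) grip on (np.float64(0.5550861126874725), np.float64(0.21552342466559943), np.float64(0.12192082375714898))
pin top [ 0.48648572 -0.04600894  0.09      ] flask lid [ 0.48546227 -0.04651178  0.06      ]
head top [ 0.48869215 -0.27978376  0.064     ]
mat corners [array([ 0.57 , -0.191,  0.004]), array([ 0.581, -0.327,  0.004]), array([ 0.445, -0.338,  0.004]), array([ 0.434, -0.203,  0.004])]
handle (top z .044) [ 0.46184371 -0.27812595  0.044     ] [ 0.33684097 -0.27703193  0.044     ]
scene pintop [ 0.48877451 -0.04202926  0.09      ] head top [ 0.48747057 -0.27539907  0.064     ] handle end top [ 0.32927334 -0.27376079  0.044     ]
```

View pics/fit_top.png

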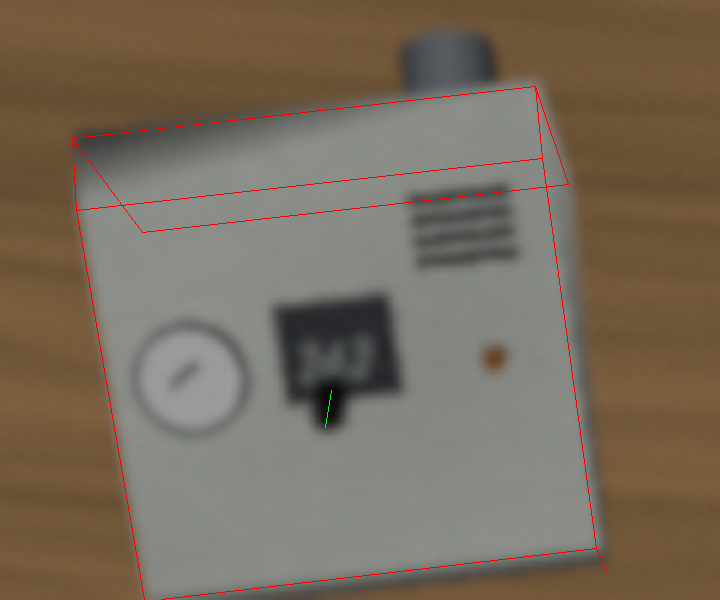

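View pics/fit_scene.png

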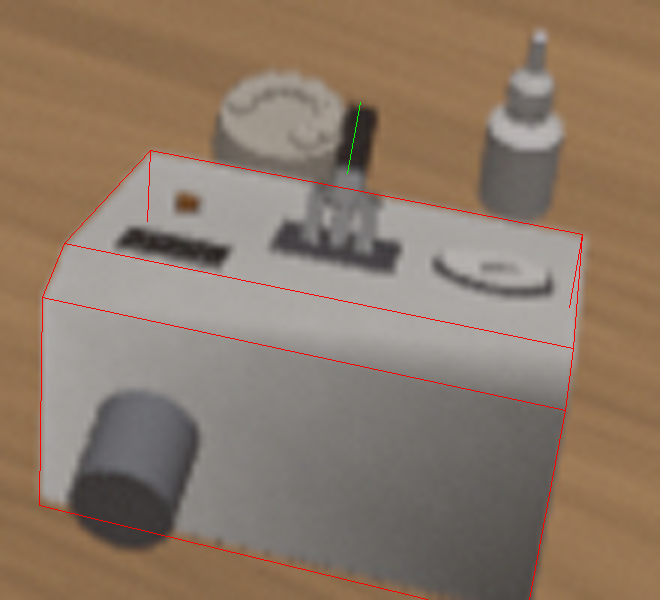

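```bash
cat >> h.py <<'E'
PC=np.array([.5625,.2171,.2138])
def W(v,p=None):
    p=PC if p is None else p
    c,s=np.cos(p[2]),np.sin(p[2]);return np.array([p[0]+c*v[0]-s*v[1],p[1]+s*v[0]+c*v[1],v[2]])
def bat(th,l,dy=0):
    a=.82-th;return W((-.005-np.sin(a)*l,dy,.078+np.cos(a)*l))
def rot(s):
    q=s['tool_rot'];return R.from_quat([q[1],q[2],q[3],q[0]])
def trot(tilt,yaw,sgn):
    # tool x = down tilted: leans back toward operator by tilt, in frame yaw
    Rz=R.from_euler('z',yaw).as_matrix()
    x=Rz@np.array([np.sin(tilt),0,-np.cos(tilt)]);y=sgn*Rz@np.array([0,1,0]);return R.from_matrix(np.c_[x,y,np.cross(x,y)])
def delta(s,Rt):
    return (Rt*rot(s).inv()).as_rotvec()
E
python3 - <<'E'
from h import *
s=get_state();print(s['t'],rot(s).as_matrix().round(3))
for sg in (1,-1):
    for t in (0,.44,.82): print(sg,t,delta(s,trot(t,PC[2],sg)))
for l in (.034,.034+.06,.1): print(bat(0,l))
E
```

```text
1.0 [[-0.     0.372 -0.928]
 [ 0.    -0.928 -0.372]
 [-1.    -0.     0.   ]]
1 0 [ 2.30088178e-05 -4.28269405e-06  2.97471056e+00]
1 0.44 [-0.62358777 -0.1910259   2.90646838]
1 0.82 [-1.14235413 -0.34993163  2.73936844]
-1 0 [-2.87271656e-06 -1.54336992e-05 -1.66882091e-01]
-1 0.44 [ 0.12901363 -0.42120283 -0.16417995]
-1 0.82 [ 0.24042797 -0.78492552 -0.15741889]
[0.53332088 0.21076468 0.10119552]
[0.49045095 0.20145683 0.14212879]
[0.48616395 0.20052605 0.14622212]
```

play_rows --increments '[{"x":0.2,"y":0.55,"z":0.06,"ax":0.129,"ay":-0.421,"az":-0.164},{"x":0.2,"y":0.55,"z":0.06,"ax":0.129,"ay":-0.421,"az":-0.164},{"x":0.2,"y":0.55,"z":0.06,"ax":0.129,"ay":-0.421,"az":-0.164},{"x":0.2,"y":0.55,"z":0.06,"ax":0.129,"ay":-0.421,"az":-0.164},{"x":0.2,"y":0.55,"z":0.06,"ax":0.129,"ay":-0.421,"az":-0.164},{"x":0.2,"y":0.55,"z":0.06,"ax":0.129,"ay":-0.421,"az":-0.164},{"x":0.2,"y":0.55,"z":0.06,"ax":0.129,"ay":-0.421,"az":-0.164},{"x":0.2,"y":0.55,"z":0.06,"ax":0.129,"ay":-0.421,"az":-0.164},{"x":0.2,"y":0.55,"z":0.06,"ax":0.129,"ay":-0.421,"az":-0.164},{"x":0.2,"y":0.55,"z":0.06,"ax":0.129,"ay":-0.421,"az":-0.164},{"x":0.2,"y":0.55,"z":0.06,"ax":0.129,"ay":-0.421,"az":-0.164},{"x":0.2,"y":0.55,"z":0.06,"ax":0.129,"ay":-0.421,"az":-0.164}]' --claw 0.4

```text
t: 2.2
eef_pos: [0.442, -0.0505, 0.2753]
tool_rot: [0.059, 0.84, 0.091, -0.532]
contact_force: [0.2, -1.5, 0.0]
finger_gap: 0.0555
```

```bash
python3 - <<'E'
from h import *
s=get_state();print(s['q'].round(2),delta(s,trot(.82,PC[2],-1)).round(4),(bat(0,.15)-s['eef_pos']).round(4),bat(0,.15))
E
```

```text
[ 0.96 -0.17 -0.7   2.25 -0.49  0.67 -0.77] [ 0.0829 -0.3704 -0.0021] [ 0.0084  0.2433 -0.0949] [0.45043901 0.19276951 0.18033318]
```

play_rows --increments '[{"x":0.008,"y":0.243,"z":0.0,"ax":0.0,"ay":0.0,"az":0.0},{"x":0.008,"y":0.243,"z":0.0,"ax":0.0,"ay":0.0,"az":0.0},{"x":0.008,"y":0.243,"z":-0.02},{"x":0.008,"y":0.243,"z":-0.04,"ax":0.04,"ay":-0.18},{"x":0.008,"y":0.243,"z":-0.06,"ax":0.083,"ay":-0.37},{"x":0.008,"y":0.243,"z":-0.09,"ax":0.083,"ay":-0.37},{"x":0.008,"y":0.243,"z":-0.095,"ax":0.083,"ay":-0.37},{"x":0.008,"y":0.243,"z":-0.095,"ax":0.083,"ay":-0.37}]'

```text
schema error: expected keys x, y, z, ax, ay, az
```

```bash
python3 - <<'E'
from h import *
s=get_state();print(s['q'].round(2),s['t'],s['eef_pos'],delta(s,trot(.82,PC[2],-1)).round(4),(bat(0,.15)-s['eef_pos']).round(4))
im=read_camera('wrist');cv2.imwrite('pics/w1.png',im[:,:,::-1])
print(wproj(s,[bat(0,l) for l in (0,.028,.056)]).round(1), wproj(s,[bat(0,.056,.006),bat(0,.056,-.006)]).round(1))
for n in ['bat_grip','bat_pivot']: print(n,search_frame('wrist',n))
print(bat(0,.044))
E
```

```text
[ 0.96 -0.17 -0.7   2.25 -0.49  0.67 -0.77] 2.2 [ 0.44200303 -0.05053505  0.2752686 ] [ 0.0829 -0.3704 -0.0021] [ 0.0084  0.2433 -0.0949]
[[149.5 125.4]
 [139.8 133.7]
 [128.8 143. ]] [[124.1 143. ]
 [133.6 143.1]]
bat_grip [{'point': [0.5378, 0.209, 0.1068], 'score': 0.63}]
bat_pivot [{'point': [0.575, 0.2103, 0.0785], 'score': 0.57}]
[0.52617589 0.20921337 0.10801773]
```

View pics/w1.png

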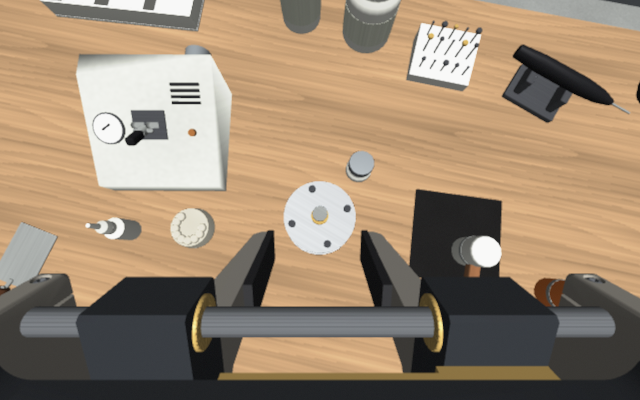

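The wrist picture shows the whole bench. The console is at (155,122), the bat grip at (135,138), where my model predicts (134,138), and the pin at (320,213). The last move was refused because rows need every key, so I'm resending it.

play_rows --increments '[{"x":0.008,"y":0.243,"z":0.0,"ax":0.0,"ay":0.0,"az":0.0},{"x":0.008,"y":0.243,"z":0.0,"ax":0.0,"ay":0.0,"az":0.0},{"x":0.008,"y":0.243,"z":-0.02,"ax":0.0,"ay":0.0,"az":0.0},{"x":0.008,"y":0.243,"z":-0.04,"ax":0.04,"ay":-0.18,"az":0.0},{"x":0.008,"y":0.243,"z":-0.06,"ax":0.083,"ay":-0.37,"az":-0.002},{"x":0.008,"y":0.243,"z":-0.09,"ax":0.083,"ay":-0.37,"az":-0.002},{"x":0.008,"y":0.243,"z":-0.095,"ax":0.083,"ay":-0.37,"az":-0.002},{"x":0.008,"y":0.243,"z":-0.095,"ax":0.083,"ay":-0.37,"az":-0.002}]'

```text
t: 3.15
eef_pos: [0.4399, 0.1854, 0.2003]
tool_rot: [0.048, 0.894, 0.096, -0.435]
contact_force: [-17.0, 45.9, -34.3]
finger_gap: 0.0549
```

```bash
python3 - <<'E'
from h import *
s=get_state();print(s['q'].round(2),s['t'],s['eef_pos'],delta(s,trot(.82,PC[2],-1)).round(4),(bat(0,.15)-s['eef_pos']).round(4))
im=read_camera('wrist');
print(wproj(s,[bat(0,l) for l in (0,.028,.056)]).round(1), wproj(s,[bat(0,.056,.006),bat(0,.056,-.006)]).round(1))
im=im[:,:,::-1].copy()
cv2.imwrite('pics/w2.png',im)
for n in ['bat_grip','bat_pivot']: print(n,search_frame('wrist',n))
E
```

```text
[ 1.2  -0.31 -1.57  2.44 -1.29  0.15 -0.59] 3.15 [0.43987894 0.1854364  0.20030551] [ 0.035  -0.1515 -0.0012] [ 0.0106  0.0073 -0.02  ]
[[312.3 169.3]
 [312.  177.2]
 [311.6 186.5]] [[305.7 186.5]
 [317.5 186.5]]
bat_grip [{'point': [0.5381, 0.2143, 0.1102], 'score': 0.68}]
bat_pivot [{'point': [0.5343, 0.2122, 0.1135], 'score': 0.6}, {'point': [0.5666, 0.2169, 0.0783], 'score': 0.56}, {'point': [0.5351, 0.2123, 0.1117], 'score': 0.25}]
```

View pics/w2.png

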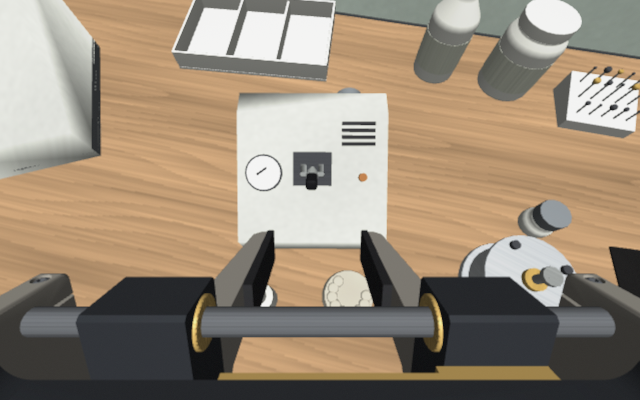

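The arm ran into joint limits here: q1 to q5 are all at range ends and the force reads 57 N. Before moving on I'll fit a kinematic model from the logged states so I can plan a better arm posture.

```bash
cat > kin.py <<'E'
import numpy as np, itertools
from scipy.spatial.transform import Rotation as R
from scipy.optimize import least_squares
def fk(q,p,sg):
    # p: yaw offset, d1,a?,L1,e (elbow offset),L2,w(wrist offset x),L3, tool yaw off
    c0,d1,a1,L1,e1,L2,e2,L3,c6,w=p
    T=R.from_euler('z',c0); pos=np.zeros(3)
    T=T*R.from_euler('z',sg[0]*q[0]); pos=pos+T.apply([a1,0,d1])
    T=T*R.from_euler('y',sg[1]*q[1])*R.from_euler('z',sg[2]*q[2]); pos=pos+T.apply([e1,0,L1])
    T=T*R.from_euler('y',sg[1]*q[3]); pos=pos+T.apply([e2,0,0])
    T=T*R.from_euler('z',sg[3]*q[4]); pos=pos+T.apply([0,0,L2])
    T=T*R.from_euler('y',sg[1]*q[5]); pos=pos+T.apply([w,0,0])
    T=T*R.from_euler('z',sg[4]*q[6]+c6); pos=pos+T.apply([0,0,L3])
    # tool x = local z
    M=T.as_matrix(); return pos,R.from_matrix(np.c_[M[:,2],M[:,0],M[:,1]])
E
cat > data.py <<'E'
D=[([1.14699045,0.46836305,-0.01156848,1.60362805,0.00600332,1.07137616,-0.05630543],[0.24128345,-0.60293405,0.21364766],[-0.13319603,-0.6941694,-0.13438189,0.69449922])]
E
python3 - <<'E'
from h import *
import json
s=get_state();json.dump([list(s['q']),list(s['eef_pos']),list(s['tool_rot']),list(s['contact_force'])],open('B.json','w'));print(s['contact_force'],s['effort'].round(1),s['t'])
E
cat > fit.py <<'E'
from kin import *; from data import D
import json
B=json.load(open('B.json'));D=D+[([0.96,-.17,-.7,2.25,-.49,.67,-.77],[0.442,-0.0505,0.2753],[0.059,0.84,0.091,-0.532],),tuple(B[:3])]
try: D+= [tuple(x) for x in json.load(open('more.json'))]
except Exception: pass
best=[]
for sg in itertools.product([1,-1],repeat=5):
  for c0 in (0,1.57,3.14,-1.57):
   for c6 in (0,1.57,3.14,-1.57):
    def res(p):
        o=[]
        for i,(q,x,r) in enumerate(D):
            w=.3 if i==1 else 1
            pos,Rt=fk(q,p,sg);Rm=R.from_quat([r[1],r[2],r[3],r[0]])
            o+=list((pos-x)*w)+list((Rt.inv()*Rm).as_rotvec()*.3*w)
        return np.concatenate([o,0.001*np.array(p[2:3]),0.001*np.array([p[4],p[6],p[9]])])
    r=least_squares(res,[c0,.3,0,.4,0,.4,0,.3,c6,0],max_nfev=60);best.append((r.cost,sg,r.x))
best.sort(key=lambda b:b[0])
for b in best[:6]: print(b[0],b[1],b[2].round(4))
np.save('kinp.npy',np.r_[best[0][2],best[0][1]])
E
python3 fit.py
```

```text
[-0.26441978 -0.13344634  0.72838198] [  0.8  11.3   6.3 -19.1  -0.1  -1.2   0.2] 3.3
4.54654427197868e-05 (-1, 1, -1, -1, -1) [-0.0461  0.3646  0.0648  0.5696  0.0349  0.4916  0.0732  0.3432  3.1006
  0.0991]
4.5465442719786876e-05 (-1, -1, -1, -1, -1) [ 3.0955  0.3646 -0.0648  0.5696 -0.0349  0.4916 -0.0732  0.3432 -0.041
 -0.0991]
4.5465442719786896e-05 (-1, 1, -1, -1, -1) [-0.0461  0.3646  0.0648  0.5696  0.0349  0.4916  0.0732  0.3432 -3.1826
  0.0991]
4.5465442719787004e-05 (-1, -1, -1, -1, -1) [-3.1877  0.3646 -0.0648  0.5696 -0.0349  0.4916 -0.0732  0.3432 -0.041
 -0.0991]
4.546544271978727e-05 (-1, -1, -1, -1, -1) [ 3.0955  0.3646 -0.0648  0.5696 -0.0349  0.4916 -0.0732  0.3432 -0.041
 -0.0991]
4.546544271978733e-05 (-1, 1, -1, -1, -1) [-0.0461  0.3646  0.0648  0.5696  0.0349  0.4916  0.0732  0.3432  3.1006
  0.0991]
```

play_rows --increments '[{"x":0.0,"y":0.0,"z":0.05,"ax":-0.04,"ay":0.18,"az":0},{"x":0.0,"y":-0.05,"z":0.09,"ax":-0.083,"ay":0.37,"az":0},{"x":0.0,"y":-0.1,"z":0.09,"ax":-0.083,"ay":0.37,"az":0},{"x":0.0,"y":-0.15,"z":0.09,"ax":-0.083,"ay":0.37,"az":0},{"x":0.0,"y":-0.2,"z":0.09,"ax":-0.083,"ay":0.37,"az":0},{"x":0.0,"y":-0.24,"z":0.09,"ax":-0.083,"ay":0.37,"az":0}]'

```text
t: 3.9
eef_pos: [0.4428, 0.0393, 0.2793]
tool_rot: [0.065, 0.797, 0.084, -0.594]
contact_force: [1.1, -0.2, 0.2]
finger_gap: 0.0551
```

```bash
cat > log.py <<'E'
from h import *
import json,os
s=get_state();m=json.load(open('more.json')) if os.path.exists('more.json') else []
m.append([list(s['q']),list(s['eef_pos']),list(s['tool_rot'])]);json.dump(m,open('more.json','w'))
print(s['t'],s['q'].round(3),s['eef_pos'].round(4),s['contact_force'].round(1))
E
python3 log.py; python3 fit.py
```

```text
3.9 [ 1.226 -0.198 -1.183  2.144 -0.344  0.814 -1.129] [0.4428 0.0393 0.2793] [ 1.1 -0.2  0.2]
5.7454524957869366e-05 (-1, 1, -1, -1, -1) [-4.5700e-02  2.1870e-01  4.7000e-03  5.5730e-01 -6.0000e-04  4.4170e-01
 -1.1000e-02  3.0030e-01 -3.1833e+00 -1.6000e-03]
5.7454524957869596e-05 (-1, 1, -1, -1, -1) [-4.5700e-02  2.1870e-01  4.7000e-03  5.5730e-01 -6.0000e-04  4.4170e-01
 -1.1000e-02  3.0030e-01  3.0999e+00 -1.6000e-03]
5.7454524957869874e-05 (-1, 1, -1, -1, -1) [-4.5700e-02  2.1870e-01  4.7000e-03  5.5730e-01 -6.0000e-04  4.4170e-01
 -1.1000e-02  3.0030e-01  3.0999e+00 -1.6000e-03]
5.745452495786999e-05 (-1, 1, -1, -1, -1) [-4.5700e-02  2.1870e-01  4.7000e-03  5.5730e-01 -6.0000e-04  4.4170e-01
 -1.1000e-02  3.0030e-01  3.0999e+00 -1.6000e-03]
5.7454524957869996e-05 (-1, -1, -1, -1, -1) [-3.1873e+00  2.1870e-01 -4.7000e-03  5.5730e-01  6.0000e-04  4.4170e-01
  1.1000e-02  3.0030e-01 -4.1700e-02  1.6000e-03]
5.7454524957870294e-05 (-1, 1, -1, -1, -1) [-4.5700e-02  2.1870e-01  4.7000e-03  5.5730e-01 -6.0000e-04  4.4170e-01
 -1.1000e-02  3.0030e-01 -3.1833e+00 -1.6000e-03]
```

```bash
cat > kin.py <<'E'
import numpy as np
from scipy.spatial.transform import Rotation as R
from scipy.optimize import least_squares
LO=np.array([-2.53,-.31,-1.57,.28,-1.29,.15,-2.92]);HI=np.array([2.53,2.02,1.55,2.44,4.43,1.84,2.92])
AX=['z','y']*3+['z'];SG=[-1,1,-1,1,-1,1,-1]
def fk(q,p):
    P=np.array(p[2:]).reshape(7,3)
    T=R.from_euler('z',p[0]);pos=np.zeros(3)
    for i in range(7):
        T=T*R.from_euler(AX[i],SG[i]*q[i])
        if i==6: T=T*R.from_euler('z',np.pi+p[1])
        pos=pos+T.apply(P[i])
    M=T.as_matrix(); return pos,R.from_matrix(np.c_[M[:,2],M[:,0],M[:,1]])
E
cat > fit.py <<'E'
from kin import *; from data import D
import json
B=json.load(open('B.json'));D=D+[([0.96,-.17,-.7,2.25,-.49,.67,-.77],[0.442,-0.0505,0.2753],[0.059,0.84,0.091,-0.532],),tuple(B[:3])]
D+= [tuple(x) for x in json.load(open('more.json'))]
p0=np.r_[0,0,np.array([[0,0,.22],[0,0,0],[0,0,.55],[0,0,0],[0,0,.44],[0,0,0],[0,0,.3]]).ravel()]
def res(p):
        o=[]
        for i,(q,x,r) in enumerate(D):
            w=.2 if i==1 else 1
            pos,Rt=fk(q,p);Rm=R.from_quat([r[1],r[2],r[3],r[0]])
            o+=list((pos-x)*w)+list((Rt.inv()*Rm).as_rotvec()*.5*w)
        return np.concatenate([o,.003*(p-p0)])
r=least_squares(res,p0);print(r.cost,r.x[:2].round(4));print(r.x[2:].reshape(7,3).round(4));print(np.round(r.fun[:6*len(D)].reshape(-1,6),4))
np.save('kinp.npy',r.x)
E
python3 fit.py
```

```text
2.55110122297007e-07 [0.0001 0.0002]
[[ 1.560e-02 -9.200e-03  2.410e-01]
 [ 4.000e-04 -9.200e-03 -6.700e-03]
 [-1.130e-02 -7.900e-03  5.433e-01]
 [-2.440e-02 -7.900e-03  7.500e-03]
 [ 5.000e-03 -1.400e-03  4.475e-01]
 [-1.150e-02 -1.400e-03  4.800e-03]
 [-1.890e-02 -2.900e-03  3.048e-01]]
[[ 0.     -0.     -0.     -0.      0.     -0.    ]
 [-0.      0.      0.      0.0005 -0.0003 -0.0004]
 [ 0.     -0.     -0.     -0.      0.      0.    ]
 [ 0.     -0.     -0.     -0.     -0.      0.    ]]
```

```bash
cat >> kin.py <<'E'
try: KP=np.load('kinp.npy')
except Exception: KP=None
def err(q,pos,Rt):
    p,r=fk(q,KP);return np.r_[pos-p,(Rt*r.inv()).as_rotvec()]
def jac(q):
    J=np.zeros((6,7));p0,r0=fk(q,KP);h=1e-5
    for i in range(7):
        qq=np.array(q,float);qq[i]+=h;p,r=fk(qq,KP);J[:3,i]=(p-p0)/h;J[3:,i]=(r*r0.inv()).as_rotvec()/h
    return J
def follow(q,pos,Rt,n=None,lam=.02,wr=1.0,null=None,kn=0.0):
    """straight-line pose path with small dls steps"""
    q=np.array(q,float);p0,r0=fk(q,KP);dp=pos-p0;rv=(Rt*r0.inv()).as_rotvec()
    n=n or int(max(np.linalg.norm(dp)/.01,np.linalg.norm(rv)/.03,2))
    S=np.diag([1,1,1,wr,wr,wr])
    for k in range(1,n+1):
        for it in range(2):
            e=S@err(q,p0+dp*k/n,R.from_rotvec(rv*k/n)*r0);J=S@jac(q)
            Ji=J.T@np.linalg.inv(J@J.T+lam**2*np.eye(6))
            dq=Ji@e
            if null is not None: dq=dq+kn*(np.eye(7)-Ji@J)@(null-q)
            q=np.clip(q+dq,LO,HI)
    return q
E
python3 - <<'E'
from kin import *; from data import D
import json
qs=np.array(D[0][0]);p,r=fk(qs,KP)
print('target A [0.96 -.17 -.7 2.25 -.49 .67 -.77]')
Rt=R.from_rotvec([.129,-.421,-.164])*r
for wr in (.1,.3,1):
    for n in (None,3): print(wr,n,follow(qs,p+[.2,.55,.06],Rt,wr=wr,n=n).round(2))
print(np.linalg.norm(err(follow(qs,p+[.2,.55,.06],Rt),p+[.2,.55,.06],Rt)))
for kn in (.01,.05): print('null',kn,follow(qs,p+[.2,.55,.06],Rt,null=qs,kn=kn).round(2))
E
```

```text
target A [0.96 -.17 -.7 2.25 -.49 .67 -.77]
0.1 None [ 0.72 -0.15 -0.48  2.26 -0.43  0.66 -0.83]
0.1 3 [ 0.71 -0.16 -0.47  2.27 -0.46  0.66 -0.8 ]
0.3 None [ 0.72 -0.15 -0.48  2.26 -0.43  0.66 -0.84]
0.3 3 [ 0.71 -0.16 -0.47  2.26 -0.44  0.66 -0.83]
1 None [ 0.72 -0.15 -0.48  2.26 -0.43  0.66 -0.84]
1 3 [ 0.71 -0.16 -0.47  2.26 -0.44  0.66 -0.83]
2.3910171341244285e-06
null 0.01 [ 0.73 -0.15 -0.49  2.26 -0.43  0.66 -0.83]
null 0.05 [ 0.76 -0.15 -0.52  2.26 -0.44  0.66 -0.82]
```

```bash
python3 - <<'E'
from kin import *; from data import D
import json
qs=np.array(D[0][0]);p,r=fk(qs,KP)
Rt=R.from_rotvec([.129,-.421,-.164])*r
mid=(LO+HI)/2
mods={'qs':qs,'mid':mid,'zero':np.r_[0,qs[1],0,qs[3],0,qs[5],0]}
B=json.load(open('B.json'));C=json.load(open('more.json'))[0]
print('C actual',np.round(C[0],2))
for nm,nu in mods.items():
  for kn in (.05,.1,.3,.6):
    a=follow(qs,p+[.2,.55,.06],Rt,null=nu,kn=kn)
    pc=np.array(C[1]);rc=R.from_quat(np.array(C[2])[[1,2,3,0]])
    c=follow(np.array(B[0]),pc,rc,null=nu,kn=kn)
    print(nm,kn,a.round(2),c.round(2))
print('plain C',follow(np.array(B[0]),pc,rc).round(2))
E
```

```text
C actual [ 1.23 -0.2  -1.18  2.14 -0.34  0.81 -1.13]
qs 0.05 [ 0.76 -0.15 -0.52  2.26 -0.44  0.66 -0.82] [ 1.26 -0.21 -1.2   2.14 -0.37  0.82 -1.1 ]
qs 0.1 [ 0.77 -0.15 -0.53  2.26 -0.44  0.66 -0.82] [ 1.11 -0.17 -1.09  2.15 -0.29  0.8  -1.19]
qs 0.3 [ 0.78 -0.15 -0.54  2.26 -0.44  0.66 -0.82] [ 0.79 -0.13 -0.83  2.16 -0.2   0.79 -1.29]
qs 0.6 [ 0.79 -0.15 -0.54  2.26 -0.44  0.66 -0.82] [ 0.73 -0.13 -0.77  2.17 -0.19  0.79 -1.3 ]
mid 0.05 [ 0.07 -0.17  0.11  2.28 -0.25  0.63 -0.99] [ 0.39 -0.12 -0.47  2.18 -0.12  0.78 -1.37]
mid 0.1 [ 0.02 -0.17  0.16  2.28 -0.24  0.63 -1.01] [ 0.05 -0.12 -0.15  2.19 -0.07  0.78 -1.42]
mid 0.3 [ 0.   -0.17  0.18  2.28 -0.23  0.63 -1.01] [-0.05 -0.13 -0.05  2.19 -0.05  0.79 -1.43]
mid 0.6 [-0.   -0.17  0.18  2.28 -0.23  0.63 -1.02] [-0.05 -0.13 -0.06  2.19 -0.05  0.79 -1.43]
zero 0.05 [ 0.19 -0.16  0.    2.28 -0.29  0.64 -0.96] [ 0.83 -0.13 -0.87  2.16 -0.21  0.79 -1.28]
zero 0.1 [ 0.2  -0.16 -0.    2.28 -0.29  0.64 -0.96] [ 0.4  -0.12 -0.47  2.18 -0.13  0.78 -1.36]
zero 0.3 [ 0.21 -0.16 -0.01  2.28 -0.29  0.64 -0.96] [ 0.1  -0.12 -0.19  2.19 -0.08  0.78 -1.41]
zero 0.6 [ 0.21 -0.16 -0.01  2.28 -0.3   0.64 -0.95] [ 0.09 -0.12 -0.18  2.19 -0.07  0.79 -1.41]
plain C [ 1.4  -0.28 -1.27  2.14 -0.47  0.85 -0.99]
```

```bash
cat >> kin.py <<'E'
def rows(q,tg,null=None,kn=0,sub=10,start=None,ret=False,lam=.02):
    """tg list of (dpos,drotvec) per row relative to start pose; sim limits 50mm, .15 rad"""
    q=np.array(q,float);p0,r0=start or fk(q,KP);cp,cr=fk(q,KP);tr=[]
    for dp,rv in tg:
        tp=p0+np.array(dp);tR=R.from_rotvec(rv)*r0
        d=tp-cp;n=np.linalg.norm(d);d=d*min(1,.05/max(n,1e-9))
        v=(tR*cr.inv()).as_rotvec();n=np.linalg.norm(v);v=v*min(1,.15/max(n,1e-9))
        for k in range(sub):
            cp=cp+d/sub;cr=R.from_rotvec(v/sub)*cr
            e=err(q,cp,cr);J=jac(q);Ji=J.T@np.linalg.inv(J@J.T+lam**2*np.eye(6));dq=Ji@e
            if null is not None: dq=dq+kn*(np.eye(7)-Ji@J)@(null-q)
            q=np.clip(q+dq,LO,HI)
        tr.append(q)
    return (q,tr) if ret else q
E
python3 - <<'E'
from kin import *; from data import D
import json
qs=np.array(D[0][0])
A=np.array([.96,-.17,-.7,2.25,-.49,.67,-.77])
B=json.load(open('B.json'));C=json.load(open('more.json'))[0]
tA=[((.2,.55,.06),(.129,-.421,-.164))]*12
z=(0,0,0);h=(.04,-.18,0);f=(.083,-.37,-.002)
tB=[((.008,.243,0),z)]*2+[((.008,.243,-.02),z),((.008,.243,-.04),h),((.008,.243,-.06),f),((.008,.243,-.09),f)]+[((.008,.243,-.095),f)]*2
nC=lambda t:tuple(-np.array(t))
tC=[((0,0,.05),nC(h))]+[((0,-y,.09),nC((.083,-.37,0))) for y in (.05,.1,.15,.2,.24)]
print(np.round(B[0],2),np.round(C[0],2))
for nm,nu,kn in [('none',None,0),('qs.01',qs,.01),('qs.05',qs,.05),('qs.3',qs,.3)]:
    a=rows(qs,tA,nu,kn);b=rows(A,tB,nu,kn);c=rows(np.array(B[0]),tC,nu,kn)
    print(nm,a.round(2),b.round(2),c.round(2))
E
```

```text
[ 1.2  -0.31 -1.57  2.44 -1.29  0.15 -0.6 ] [ 1.23 -0.2  -1.18  2.14 -0.34  0.81 -1.13]
none [ 0.91 -0.16 -0.65  2.25 -0.47  0.67 -0.79] [ 0.98  0.04 -1.57  2.44 -1.29  0.15 -0.58] [ 1.27 -0.14 -1.03  2.11 -0.31  0.86 -0.96]
qs.01 [ 0.84 -0.16 -0.59  2.25 -0.46  0.67 -0.8 ] [ 1.33  1.33 -1.57  2.44 -1.29  0.15  0.8 ] [ 1.2  -0.13 -0.97  2.12 -0.3   0.85 -0.98]
qs.05 [ 0.78 -0.16 -0.54  2.26 -0.44  0.66 -0.82] [ 2.53  2.02 -1.57  2.44 -1.29  0.15  2.92] [ 0.97 -0.12 -0.77  2.13 -0.25  0.85 -1.02]
qs.3 [ 0.79 -0.15 -0.54  2.26 -0.44  0.66 -0.82] [ 0.24  0.05 -0.9   2.44  2.16  0.42  2.23] [ 0.77 -0.11 -0.58  2.14 -0.22  0.84 -1.05]
```

```bash
cat > plan.py <<'E'
from kin import *
PC=np.array([.5625,.2171,.2138])
def Wc(v,p=PC):
    c,s=np.cos(p[2]),np.sin(p[2]);return np.array([p[0]+c*v[0]-s*v[1],p[1]+s*v[0]+c*v[1],v[2]])
def bat(th,l,dy=0):
    a=.82-th;return Wc((-.005-np.sin(a)*l,dy,.078+np.cos(a)*l))
def trot(tilt,yaw,sgn):
    Rz=R.from_euler('z',yaw).as_matrix()
    x=Rz@np.array([np.sin(tilt),0,-np.cos(tilt)]);y=sgn*Rz@np.array([0,1,0]);return R.from_matrix(np.c_[x,y,np.cross(x,y)])
def ikall(pos,Rt,n=60,seed=0):
    rng=np.random.default_rng(seed);out=[]
    for i in range(n):
        q0=rng.uniform(LO,HI)
        f=lambda q:np.r_[err(q,pos,Rt)*[100,100,100,30,30,30],.05*((q-(LO+HI)/2)/(HI-LO)*2)**3]
        r=least_squares(f,q0,bounds=(LO,HI),max_nfev=80)
        e=err(r.x,pos,Rt)
        if np.linalg.norm(e)<2e-3:
            m=np.min(np.minimum(r.x-LO,HI-r.x));out.append((m,r.x))
    out.sort(key=lambda t:-t[0]);return out
E
python3 - <<'E'
from plan import *
for sg in (-1,1):
  for tilt,th,l in [(.82,0,.034),(.82,0,.12),(.6,0,.034),(.44,0,.034),(.06,.76,.034)]:
    pos=bat(th,l);o=ikall(pos,trot(tilt,PC[2],sg),40)
    print(sg,tilt,th,l,pos.round(3),len(o))
    for m,q in o[:3]: print('   ',round(m,3),q.round(2))
E
```

```text
-1 0.82 0 0.034 [0.533 0.211 0.101] 0
-1 0.82 0 0.12 [0.472 0.197 0.16 ] 0
-1 0.6 0 0.034 [0.533 0.211 0.101] 20
    0.101 [ 0.3   0.49 -0.98  2.34  1.8   0.57  2.78]
    0.095 [ 0.15  0.41 -0.76  2.35  1.85  0.45  2.7 ]
    0.092 [ 0.09  0.39 -0.69  2.35  1.87  0.42  2.67]
-1 0.44 0 0.034 [0.533 0.211 0.101] 17
    0.108 [-1.12  0.44  0.83  2.28 -1.15  0.26 -0.68]
    0.108 [-1.12  0.44  0.83  2.28 -1.15  0.26 -0.68]
    0.108 [-1.12  0.44  0.83  2.28 -1.15  0.26 -0.68]
-1 0.06 0.76 0.034 [0.556 0.216 0.112] 21
    0.529 [ 0.24  0.6  -0.91  1.91  0.64  0.88 -2.35]
    0.528 [ 0.22  0.58 -0.88  1.91  0.62  0.87 -2.33]
    0.522 [ 0.11  0.52 -0.7   1.92  0.49  0.81 -2.21]
1 0.82 0 0.034 [0.533 0.211 0.101] 24
    0.007 [ 0.3   0.68 -1.18  2.43  2.11  1.   -0.66]
    0.006 [ 0.28  0.66 -1.16  2.43  2.12  0.98 -0.67]
    0.006 [ 0.27  0.65 -1.14  2.43  2.12  0.96 -0.69]
1 0.82 0 0.12 [0.472 0.197 0.16 ] 0
1 0.6 0 0.034 [0.533 0.211 0.101] 24
    0.135 [ 0.32  0.59 -1.14  2.3   1.73  0.74 -0.32]
    0.134 [ 0.27  0.55 -1.07  2.31  1.73  0.69 -0.34]
    0.133 [ 0.27  0.55 -1.07  2.31  1.73  0.68 -0.34]
1 0.44 0 0.034 [0.533 0.211 0.101] 21
    0.241 [ 0.39  0.68 -1.25  2.2   1.43  0.82  0.  ]
    0.237 [ 0.31  0.57 -1.1   2.2   1.37  0.69  0.02]
    0.232 [ 0.2   0.49 -0.95  2.21  1.31  0.57  0.06]
1 0.06 0.76 0.034 [0.556 0.216 0.112] 21
    0.556 [ 0.14  0.6  -0.87  1.88  0.62  0.88  0.76]
    0.555 [ 0.12  0.58 -0.83  1.89  0.6   0.87  0.78]
    0.554 [ 0.12  0.58 -0.83  1.89  0.59  0.87  0.78]
```

```bash
cat > fast.py <<'E'
from plan import *
P7=KP[2:].reshape(7,3);R0=R.from_euler('z',KP[0]).as_matrix();R6=R.from_euler('z',np.pi+KP[1]).as_matrix()
def fkj(q):
    M=R0;pos=np.zeros(3);ax=[];og=[]
    for i in range(7):
        a=SG[i]*q[i];c,s=np.cos(a),np.sin(a)
        ax.append(SG[i]*(M[:,2] if i%2==0 else M[:,1]));og.append(pos)
        M=M@(np.array([[c,-s,0],[s,c,0],[0,0,1]]) if i%2==0 else np.array([[c,0,s],[0,1,0],[-s,0,c]]))
        if i==6: M=M@R6
        pos=pos+M@P7[i]
    J=np.array([np.r_[np.cross(a,pos-o),a] for a,o in zip(ax,og)]).T
    return pos,M[:,[2,0,1]],J
def rv(M):
    return np.array(R.from_matrix(M).as_rotvec())
def go(q,pos,Rt,sub=4,lam=.02,maxrows=60):
    """move to absolute pose with row limits; returns traj per row"""
    q=np.array(q,float);cp,cr,_=fkj(q);tr=[]
    Rt=Rt.as_matrix() if not isinstance(Rt,np.ndarray) else Rt
    d=pos-cp;v=rv(Rt@cr.T)
    nd=np.linalg.norm(d);nv=np.linalg.norm(v)
    n=int(max(np.ceil(nd/.05),np.ceil(nv/.149),1))
    for k in range(n):
        for j in range(sub):
            f=(k+(j+1)/sub)/n
            tp=cp+d*f;tR=R.from_rotvec(v*f).as_matrix()@cr
            p,M,J=fkj(q);e=np.r_[tp-p,rv(tR@M.T)]
            q=np.clip(q+J.T@np.linalg.solve(J@J.T+lam**2*np.eye(6),e),LO,HI)
        tr.append(q)
    return tr
def marg(tr): 
    a=np.array(tr);return np.min(np.minimum(a-LO,HI-a))
def tcp(grasp,Rt): return grasp+Rt.as_matrix()[:,0]*.019
def toggle_seq(sg,t0=.35,t1=-.3,l=.048):
    S=[];R0_=trot(t0,PC[2],sg);g=bat(0,l);b=bat(0,l+1)-bat(0,l)
    S.append((tcp(g,R0_)-.10*R0_.as_matrix()[:,0],R0_));S.append((tcp(g,R0_),R0_))
    for k in range(0,7):
        th=.76*k/6;Rk=trot(t0+(t1-t0)*k/6,PC[2],sg);S.append((tcp(bat(th,l+.010),Rk),Rk))
    S.append((tcp(bat(.76,l),Rk),Rk));S.append((tcp(bat(.76,l),Rk)+[0,0,.1],Rk));return S
E
cat > srch.py <<'E'
from fast import *
import sys,time
def run(q,way,S):
    T=[]
    for pos,Rt in way+S:
        tr=go(q,pos,Rt);q=tr[-1];T+=tr
    p,M,J=fkj(q)
    e=np.linalg.norm(p-(way+S)[-1][0])
    return marg(T),e,len(T),T
if __name__=='__main__':
    import json
    q=np.array(json.load(open('more.json'))[-1][0]);best=None;t0=time.time();rng=np.random.default_rng(int(sys.argv[1]))
    sg=int(sys.argv[2]);S=toggle_seq(sg)
    while time.time()-t0<150:
        n=rng.integers(1,4);way=[];desc=[]
        for i in range(n):
            r=rng.uniform(.42,.85);a=rng.uniform(-1.0,.8);z=rng.uniform(.24,.5);yaw=rng.uniform(-1.5,1.5) + PC[2];tl=rng.uniform(-.3,.4)
            pos=np.array([r*np.cos(a),r*np.sin(a),z]);desc.append((pos.round(3).tolist(),round(tl,2),round(yaw,2)));way.append((pos.round(3),trot(round(tl,2),round(yaw,2),sg)))
        m,e,k,T=run(q,way,S)
        sc=m-.003*k-(5 if e>.003 else 0)
        if best is None or sc>best[0]: best=(sc,m,e,k,desc,T[-3:]);
    print(sg,best[:5]);print(np.array(best[5]).round(2))
E
for i in 1 2 3; do python3 srch.py $i -1 & done; python3 srch.py 4 1 & wait; nproc
```

```text
-1 (np.float64(0.15123740606688468), np.float64(0.2232374060668847), np.float64(0.00016136553672070126), 24, [([0.556, -0.016, 0.298], 0.27, np.float64(0.86))])
[[ 0.12  0.73 -0.79  1.67  0.4   1.25 -2.14]
 [ 0.14  0.67 -0.81  1.63  0.36  1.33 -2.12]
 [ 0.15  0.63 -0.83  1.58  0.33  1.42 -2.1 ]]
1 (np.float64(0.059687568338866556), np.float64(0.16768756833886655), np.float64(0.0001564684383419822), 36, [([0.471, -0.131, 0.318], -0.23, np.float64(-1.08))])
[[ 0.2   0.88 -1.09  1.63  0.61  1.37  0.76]
 [ 0.22  0.83 -1.12  1.59  0.56  1.44  0.78]
 [ 0.22  0.78 -1.15  1.54  0.52  1.51  0.8 ]]
-1 (np.float64(0.15273797689736363), np.float64(0.22473797689736363), np.float64(0.00016199499862001342), 24, [([0.556, -0.051, 0.26], 0.1, np.float64(0.85))])
[[ 0.15  0.75 -0.83  1.66  0.43  1.26 -2.17]
 [ 0.16  0.69 -0.86  1.62  0.39  1.34 -2.15]
 [ 0.17  0.64 -0.88  1.57  0.35  1.43 -2.13]]
-1 (np.float64(0.13650714116221485), np.float64(0.20550714116221486), np.float64(0.0001611161310919948), 23, [([0.548, 0.156, 0.317], 0.39, np.float64(0.91))])
[[ 0.11  0.72 -0.77  1.67  0.39  1.24 -2.13]
 [ 0.13  0.67 -0.8   1.63  0.35  1.33 -2.11]
 [ 0.14  0.62 -0.82  1.58  0.32  1.41 -2.09]]
4
```

```bash
cat > dl.py <<'E'
from fast import *
from h import get_state, rot
def deltas(pos,Rt,s=None):
    s=s or get_state();return np.round(np.array(pos)-s['eef_pos'],4),np.round((Rt*rot(s).inv()).as_rotvec(),4)
E
python3 - <<'E'
from dl import *
s=get_state();way=(np.array([.556,-.016,.298]),trot(.27,.86,-1))
print(deltas(*way)); 
S=toggle_seq(-1);q=s['q']
tr=go(q,*way);print(len(tr),tr[-1].round(2));tr=go(tr[-1],*S[0]);print(len(tr),tr[-1].round(2),S[0][0])
E
```

```text
(array([ 0.1132, -0.0553,  0.0187]), array([-0.0077,  0.0189,  0.6475]))
5 [ 1.03  0.38 -1.22  1.81  0.21  0.99 -0.93]
6 [ 0.26  0.21 -0.84  2.18  0.53  0.54 -2.32] [0.49617556 0.20269975 0.18683581]
```

play_rows --increments '[{"x":0.023,"y":-0.011,"z":0.004,"ax":-0.002,"ay":0.004,"az":0.13},{"x":0.045,"y":-0.022,"z":0.007,"ax":-0.003,"ay":0.008,"az":0.26},{"x":0.068,"y":-0.033,"z":0.011,"ax":-0.005,"ay":0.011,"az":0.39},{"x":0.09,"y":-0.044,"z":0.015,"ax":-0.006,"ay":0.015,"az":0.52},{"x":0.113,"y":-0.055,"z":0.019,"ax":-0.008,"ay":0.019,"az":0.647},{"x":0.113,"y":-0.055,"z":0.019,"ax":-0.008,"ay":0.019,"az":0.647}]'

```text
t: 4.5
eef_pos: [0.5561, -0.0174, 0.2942]
tool_rot: [0.248, 0.724, 0.332, -0.552]
contact_force: [0.5, -0.6, 0.4]
finger_gap: 0.055
```

```bash
python3 log.py; python3 fit.py | head -1; python3 - <<'E'
from dl import *
from srch import run
s=get_state();S=toggle_seq(-1);m,e,k,T=run(s['q'],[],S);print(m,e,k);d=deltas(*S[0]);print(d);tr=go(s['q'],*S[0]);print(len(tr),tr[-1].round(2))
E
```

```text
4.5 [ 1.088  0.427 -1.24   1.816  0.25   0.993 -0.915] [ 0.5561 -0.0174  0.2942] [ 0.5 -0.6  0.4]
3.015822477984889e-07 [0.0001 0.0002]
0.16721635124193224 0.00014596553266296903 19
(array([-0.0599,  0.2201, -0.1073]), array([ 0.0341, -0.0726, -0.6417]))
6 [ 0.24  0.22 -0.88  2.17  0.58  0.57 -2.4 ]
```

play_rows --increments '[{"x":-0.01,"y":0.037,"z":-0.015,"ax":0.006,"ay":-0.012,"az":-0.107},{"x":-0.02,"y":0.073,"z":-0.03,"ax":0.011,"ay":-0.024,"az":-0.214},{"x":-0.03,"y":0.11,"z":-0.05,"ax":0.017,"ay":-0.036,"az":-0.321},{"x":-0.04,"y":0.147,"z":-0.07,"ax":0.023,"ay":-0.048,"az":-0.428},{"x":-0.05,"y":0.184,"z":-0.09,"ax":0.028,"ay":-0.06,"az":-0.535},{"x":-0.06,"y":0.22,"z":-0.107,"ax":0.034,"ay":-0.073,"az":-0.642},{"x":-0.06,"y":0.22,"z":-0.107,"ax":0.034,"ay":-0.073,"az":-0.642}]'

```text
t: 5.2
eef_pos: [0.4934, 0.2011, 0.19]
tool_rot: [0.067, 0.813, 0.088, -0.572]
contact_force: [-0.5, -0.3, -0.4]
finger_gap: 0.0552
```

```bash
python3 log.py; python3 - <<'E'
from h import *
s=get_state();im=read_camera('wrist')[:,:,::-1].copy()
cv2.imwrite('pics/w3.png',im)
pts=wproj(s,[bat(0,.0),bat(0,.028),bat(0,.056),bat(0,.056,.006),bat(0,.056,-.006),bat(0,.02,.013),bat(0,.02,-.013)]);print(pts.round(1))
for a in pts: cv2.circle(im,tuple(int(v) for v in a.round()),1,(0,0,255),-1)
x,y=pts[1].astype(int);x0,y0=max(0,x-60),max(0,y-50);cv2.imwrite('pics/w3c.png',cv2.resize(im[y0:y0+100,x0:x0+120],None,fx=6,fy=6,interpolation=cv2.INTER_NEAREST));print(x0,y0)
E
```

```text
5.2 [ 0.252  0.254 -0.849  2.128  0.574  0.587 -2.34 ] [0.4934 0.2011 0.19  ] [-0.5 -0.3 -0.4]
[[315.2 172.3]
 [315.1 189.7]
 [314.9 210. ]
 [308.3 209.9]
 [321.6 210. ]
 [302.  184.4]
 [328.2 184.6]]
255 139
```

View pics/w3.png

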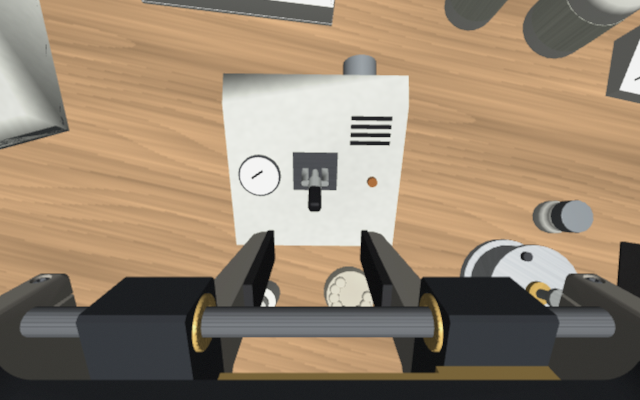

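View pics/w3c.png

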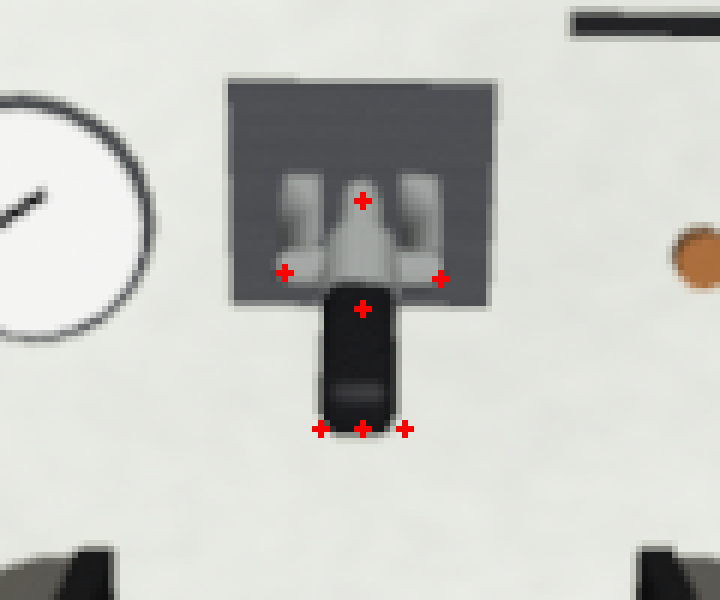

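The model overlay matches the picture to about 1 px: grip at (314,200), posts at (305,177) and (324,177). I'm descending along the tool axis.

```bash
python3 - <<'E'
from dl import *
S=toggle_seq(-1);print(deltas(*S[1]),S[1][0])
E
```

```text
(array([ 0.0403,  0.0015, -0.0959]), array([ 0.0049, -0.0067, -0.0143])) [0.52968462 0.20997518 0.09289854]
```

```bash
python3 - <<'E'
from dl import *
S=toggle_seq(-1)
for i in range(3):
    s=get_state();print(s['t'],s['eef_pos'],s['dq'].round(3),deltas(*S[0],s), fkj(s['q'])[0])
E
```

```text
5.25 [0.48937676 0.20846303 0.18877482] [ 0.134 -0.012 -0.095 -0.011 -0.165  0.025  0.483] (array([ 0.0068, -0.0058, -0.0019]), array([ 0.0049, -0.0067, -0.0143])) [0.51582468 0.19869049 0.18731739]
5.25 [0.48937676 0.20846303 0.18877482] [ 0.134 -0.012 -0.095 -0.011 -0.165  0.025  0.483] (array([ 0.0068, -0.0058, -0.0019]), array([ 0.0049, -0.0067, -0.0143])) [0.51582468 0.19869049 0.18731739]
5.25 [0.48937676 0.20846303 0.18877482] [ 0.134 -0.012 -0.095 -0.011 -0.165  0.025  0.483] (array([ 0.0068, -0.0058, -0.0019]), array([ 0.0049, -0.0067, -0.0143])) [0.51582468 0.19869049 0.18731739]
```

play_rows --increments '[{"x":0,"y":0,"z":0,"ax":0,"ay":0,"az":0},{"x":0,"y":0,"z":0,"ax":0,"ay":0,"az":0}]'

```text
t: 5.45
eef_pos: [0.4941, 0.2002, 0.1905]
tool_rot: [0.069, 0.812, 0.09, -0.572]
contact_force: [1.0, 0.2, -0.2]
finger_gap: 0.0546
```

```bash
python3 log.py; python3 fit.py; python3 - <<'E'
from dl import *
S=toggle_seq(-1)
s=get_state();print(s['t'],s['eef_pos'],s['dq'].round(3),deltas(*S[0],s),deltas(*S[1],s), fkj(s['q'])[0])
E
```

```text
5.45 [ 0.258  0.255 -0.853  2.127  0.57   0.588 -2.328] [0.4941 0.2002 0.1905] [ 1.   0.2 -0.2]
5.145077333360976e-07 [0.0001 0.0001]
[[ 3.700e-03 -1.430e-02  3.024e-01]
 [-4.000e-03 -1.430e-02 -1.320e-02]
 [ 3.900e-03 -3.300e-03  5.368e-01]
 [ 4.400e-03 -3.300e-03  1.580e-02]
 [-1.700e-03  4.000e-04  4.558e-01]
 [ 2.000e-03  4.000e-04  1.350e-02]
 [-1.100e-03 -9.000e-04  3.135e-01]]
[[-0.      0.0001 -0.     -0.      0.     -0.    ]
 [ 0.0004 -0.0004  0.0003  0.0005 -0.0003 -0.0004]
 [-0.     -0.      0.     -0.      0.      0.    ]
 [-0.0001  0.0001 -0.0001 -0.     -0.      0.    ]
 [ 0.0001 -0.      0.0001 -0.      0.      0.    ]
 [ 0.      0.     -0.0001 -0.     -0.      0.    ]
 [ 0.      0.     -0.0001 -0.     -0.      0.    ]]
5.45 [0.49408826 0.20024158 0.19048095] [ 0.051  0.001  0.001 -0.008  0.006 -0.001 -0.003] (array([ 0.0021,  0.0025, -0.0036]), array([ 0.0096, -0.0058, -0.0131])) (array([ 0.0356,  0.0097, -0.0976]), array([ 0.0096, -0.0058, -0.0131])) [0.49409742 0.20025838 0.19041836]
```

```bash
python3 - <<'E'
from dl import *
from srch import run
s=get_state();S=toggle_seq(-1)
for t0,t1 in [(.35,-.3),(.25,-.3),(.2,-.2)]:
    m,e,k,T=run(s['q'],[],toggle_seq(-1,t0,t1));print(m,e,k,np.array(T)[[1,2,5,-1]].round(2))
E
```

```text
0.2555233872791445 0.00014614587152650448 14 [[ 0.16  0.33 -0.76  2.14  0.71  0.53 -2.47]
 [ 0.09  0.39 -0.68  2.14  0.82  0.48 -2.57]
 [ 0.12  0.49 -0.73  2.05  0.73  0.59 -2.45]
 [ 0.13  0.7  -0.83  1.49  0.38  1.44 -2.1 ]]
0.3664443530717252 0.00014598614422103062 13 [[ 0.17  0.41 -0.78  2.06  0.64  0.63 -2.38]
 [ 0.09  0.5  -0.68  2.06  0.76  0.56 -2.48]
 [ 0.16  0.58 -0.78  1.91  0.58  0.82 -2.28]
 [ 0.13  0.7  -0.82  1.49  0.37  1.44 -2.09]]
0.4028363952577858 0.00015580165259291006 14 [[ 0.21  0.41 -0.82  2.01  0.56  0.72 -2.3 ]
 [ 0.16  0.47 -0.77  2.02  0.63  0.67 -2.36]
 [ 0.14  0.54 -0.76  1.97  0.63  0.72 -2.34]
 [ 0.15  0.64 -0.83  1.57  0.39  1.33 -2.11]]
```

play_rows --increments '[{"x":0.009,"y":0.0025,"z":-0.025,"ax":0.005,"ay":-0.003,"az":-0.007},{"x":0.018,"y":0.005,"z":-0.049,"ax":0.01,"ay":-0.006,"az":-0.013},{"x":0.027,"y":0.0075,"z":-0.073,"ax":0.01,"ay":-0.006,"az":-0.013},{"x":0.0315,"y":0.009,"z":-0.085,"ax":0.01,"ay":-0.006,"az":-0.013},{"x":0.0356,"y":0.01,"z":-0.0975,"ax":0.01,"ay":-0.006,"az":-0.013},{"x":0.0356,"y":0.01,"z":-0.0975,"ax":0.01,"ay":-0.006,"az":-0.013},{"x":0.0356,"y":0.01,"z":-0.0975,"ax":0.01,"ay":-0.006,"az":-0.013}]'

```text
t: 6.15
eef_pos: [0.5308, 0.2087, 0.0932]
tool_rot: [0.06, 0.815, 0.086, -0.57]
contact_force: [0.3, -0.2, -0.2]
finger_gap: 0.0552
```

```bash
python3 log.py;  python3 - <<'E'
from dl import *
S=toggle_seq(-1)
s=get_state();print(deltas(*S[1],s))
import cv2
from h import read_camera
cv2.imwrite('pics/w4.png',read_camera('wrist')[:,:,::-1])
E
```

```text
6.15 [ 0.024  0.452 -0.605  2.134  0.926  0.437 -2.665] [0.5308 0.2087 0.0932] [ 0.3 -0.2 -0.2]
(array([-0.0011,  0.0013, -0.0003]), array([-0.0008,  0.0005,  0.0034]))
```

View pics/w4.png

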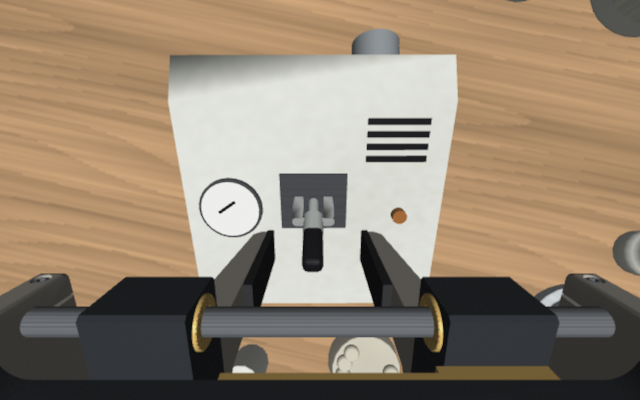

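The bat grip at (313,250) lies between the fingers, about 1–2 mm left of centre. I'm closing with a small y correction.

play_rows --increments '[{"x":-0.001,"y":0.002,"z":0,"ax":0,"ay":0,"az":0.003},{"x":-0.001,"y":0.002,"z":0,"ax":0,"ay":0,"az":0.003},{"x":-0.001,"y":0.002,"z":0,"ax":0,"ay":0,"az":0.003},{"x":-0.001,"y":0.002,"z":0,"ax":0,"ay":0,"az":0.003},{"x":-0.001,"y":0.002,"z":0,"ax":0,"ay":0,"az":0.003},{"x":-0.001,"y":0.002,"z":0,"ax":0,"ay":0,"az":0.003}]' --claw 1.0 --grip_force 40

```text
t: 6.8
eef_pos: [0.5293, 0.2113, 0.0929]
tool_rot: [0.062, 0.815, 0.088, -0.57]
contact_force: [-1.5, -0.1, 3.2]
finger_gap: 0.0115
```

```bash
python3 log.py;  python3 - <<'E'
from dl import *
s=get_state();print(s['finger_gap'],s['contact_force'])
S=toggle_seq(-1,.35,-.3);
p0=s['eef_pos'];base=rot(s)
# increments from current cmd: relative to S[1]
for pos,Rt in S[2:]:
    d=(pos-S[1][0]).round(4);print(d,(Rt*S[1][1].inv()).as_rotvec().round(3))
print(deltas(*S[1],s))
E
```

```text
6.8 [ 0.017  0.452 -0.605  2.134  0.928  0.439 -2.669] [0.5293 0.2113 0.0929] [-1.5 -0.1  3.2]
0.011545765504976853 [-1.50188459 -0.09424398  3.20473294]
[-0.0071 -0.0016  0.0068] [0. 0. 0.]
[-0.0039 -0.0008  0.0113] [-0.023  0.106  0.   ]
[-0.     -0.      0.0152] [-0.046  0.212  0.   ]
[0.0043 0.0009 0.0186] [-0.069  0.318  0.   ]
[0.0089 0.0019 0.0213] [-0.092  0.423 -0.   ]
[0.0139 0.003  0.0234] [-0.115  0.529 -0.   ]
[0.019  0.0041 0.0248] [-0.138  0.635  0.   ]
[0.0196 0.0043 0.0149] [-0.138  0.635  0.   ]
[0.0196 0.0043 0.1149] [-0.138  0.635  0.   ]
(array([ 0.0003, -0.0013, -0.    ]), array([ 0.001 ,  0.0007, -0.0015]))
```

play_rows --increments '[{"x":-0.0035,"y":-0.0008,"z":0.0035,"ax":0,"ay":0,"az":0},{"x":-0.007,"y":-0.0016,"z":0.007,"ax":0,"ay":0,"az":0},{"x":-0.007,"y":-0.0016,"z":0.007,"ax":0,"ay":0,"az":0},{"x":-0.007,"y":-0.0016,"z":0.007,"ax":0,"ay":0,"az":0}]'

```text
t: 7.2
eef_pos: [0.5222, 0.2099, 0.0998]
tool_rot: [0.062, 0.815, 0.088, -0.57]
contact_force: [3.6, -2.0, -4.1]
finger_gap: 0.0117
```

```bash
python3 log.py;  python3 - <<'E'
from dl import *
s=get_state();print(s['finger_gap'],s['contact_force'],s['eef_pos']-np.array([.5293,.2113,.0929]))
import cv2
from h import read_camera
im=read_camera('scene')[:,:,::-1];im=im[200:300,330:450];cv2.imwrite('pics/s5.png',cv2.resize(im,None,fx=6,fy=6,interpolation=cv2.INTER_CUBIC))
cv2.imwrite('pics/w5.png',read_camera('wrist')[:,:,::-1])
E
```

```text
7.2 [ 0.033  0.432 -0.623  2.146  0.906  0.444 -2.653] [0.5222 0.2099 0.0998] [ 3.6 -2.  -4.1]
0.01170819082933236 [ 3.62662263 -2.0034052  -4.0682043 ] [-0.00705185 -0.0013764   0.0069406 ]
```

View pics/s5.png

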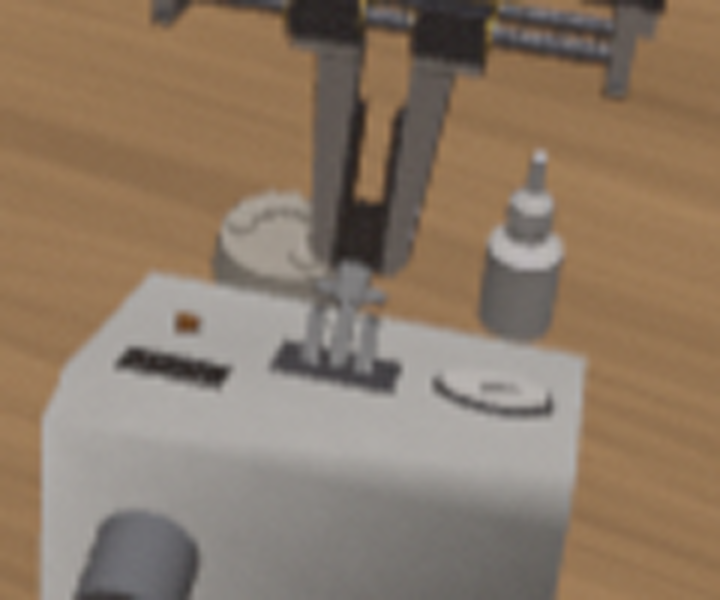

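View pics/w5.png

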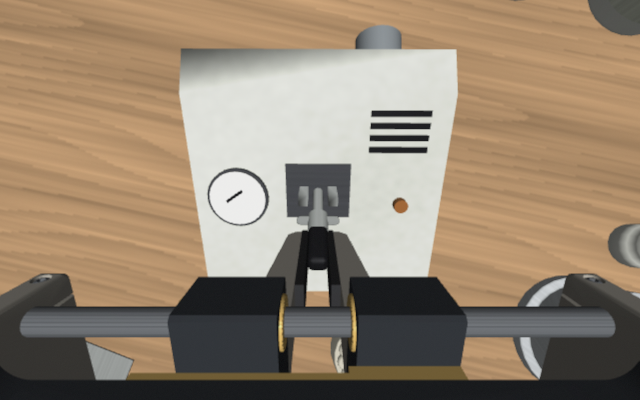

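The force is 5.8 N along the bat, and in the scene crop the cross pin at (350,290) is clear of the posts, so the sleeve is out. Swinging over next.

play_rows --increments '[{"x":0.0016,"y":0.0004,"z":0.0023,"ax":-0.011,"ay":0.053,"az":0},{"x":0.0032,"y":0.0008,"z":0.0045,"ax":-0.023,"ay":0.106,"az":0},{"x":0.0051,"y":0.0012,"z":0.0065,"ax":-0.034,"ay":0.159,"az":0},{"x":0.0071,"y":0.0016,"z":0.0084,"ax":-0.046,"ay":0.212,"az":0},{"x":0.0092,"y":0.002,"z":0.0102,"ax":-0.057,"ay":0.265,"az":0},{"x":0.0114,"y":0.0025,"z":0.0118,"ax":-0.069,"ay":0.318,"az":0},{"x":0.0137,"y":0.003,"z":0.0132,"ax":-0.08,"ay":0.37,"az":0},{"x":0.016,"y":0.0035,"z":0.0145,"ax":-0.092,"ay":0.423,"az":0},{"x":0.0185,"y":0.0041,"z":0.0156,"ax":-0.103,"ay":0.476,"az":0},{"x":0.021,"y":0.0046,"z":0.0166,"ax":-0.115,"ay":0.529,"az":0},{"x":0.0261,"y":0.0057,"z":0.018,"ax":-0.138,"ay":0.635,"az":0},{"x":0.0265,"y":0.0058,"z":0.018,"ax":-0.138,"ay":0.635,"az":0}]'

```text
t: 8.5
eef_pos: [0.5469, 0.2152, 0.1145]
tool_rot: [-0.086, -0.586, -0.064, 0.803]
contact_force: [-5.0, -6.0, -7.0]
finger_gap: 0.0116
```

```bash
python3 log.py;  python3 - <<'E'
from dl import *
s=get_state();print(s['finger_gap'],s['contact_force']);S=toggle_seq(-1);print(deltas(*S[8],s))
import cv2
from h import read_camera
im=read_camera('scene')[:,:,::-1];im=im[200:300,330:450];cv2.imwrite('pics/s6.png',cv2.resize(im,None,fx=6,fy=6,interpolation=cv2.INTER_CUBIC))
E
```

```text
8.5 [ 0.103  0.808 -0.784  1.549  0.441  1.307 -2.13 ] [0.5469 0.2152 0.1145] [-5. -6. -7.]
0.01159055196378228 [-5.02831878 -5.99383698 -7.03886108]
(array([ 0.0018, -0.0011,  0.0033]), array([ 0.0011, -0.0092, -0.0012]))
```

View pics/s6.png

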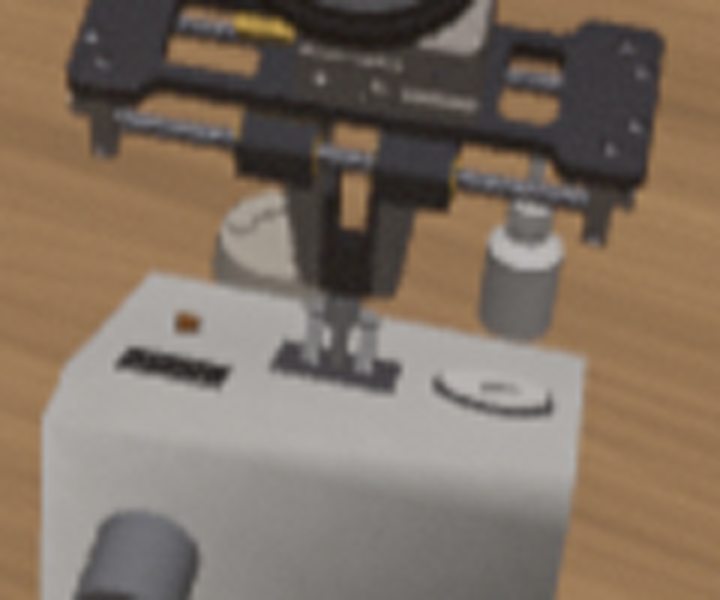

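play_rows --increments '[{"x":0.0005,"y":0.0,"z":-0.004,"ax":0,"ay":0,"az":0},{"x":0.001,"y":0.0,"z":-0.007,"ax":0,"ay":0,"az":0},{"x":0.001,"y":0.0,"z":-0.007,"ax":0,"ay":0,"az":0},{"x":0.001,"y":0.0,"z":-0.007,"ax":0,"ay":0,"az":0}]'

```text
t: 8.95
eef_pos: [0.5471, 0.2152, 0.1098]
tool_rot: [-0.087, -0.589, -0.064, 0.801]
contact_force: [-4.8, -5.5, -4.4]
finger_gap: 0.0117
```

play_rows --increments '[{"x":0,"y":0,"z":0,"ax":0,"ay":0,"az":0},{"x":0,"y":0,"z":0,"ax":0,"ay":0,"az":0},{"x":0,"y":0,"z":0,"ax":0,"ay":0,"az":0},{"x":0,"y":0,"z":0,"ax":0,"ay":0,"az":0}]' --claw 0.5

```text
t: 9.35
eef_pos: [0.55, 0.2173, 0.1115]
tool_rot: [-0.086, -0.591, -0.065, 0.799]
contact_force: [0.7, 0.2, -0.0]
finger_gap: 0.0417
```

```bash
python3 log.py;  python3 - <<'E'
from dl import *
s=get_state();print(s['finger_gap'],s['contact_force'])
import cv2
from h import read_camera
im=read_camera('scene')[:,:,::-1];im=im[200:300,330:450];cv2.imwrite('pics/s7.png',cv2.resize(im,None,fx=6,fy=6,interpolation=cv2.INTER_CUBIC))
im=read_camera('wrist')[:,:,::-1];cv2.imwrite('pics/w7.png',im)
E
```

```text
9.35 [ 0.101  0.81  -0.783  1.55   0.447  1.293 -2.132] [0.55   0.2173 0.1115] [ 0.7  0.2 -0. ]
0.04166595222957604 [ 0.72152218  0.17940879 -0.00094078]
```

View pics/s7.png

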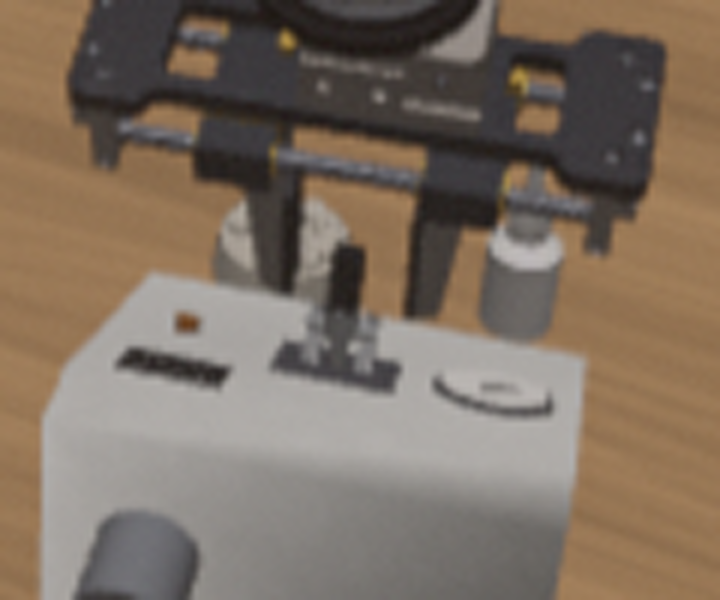

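View pics/w7.png

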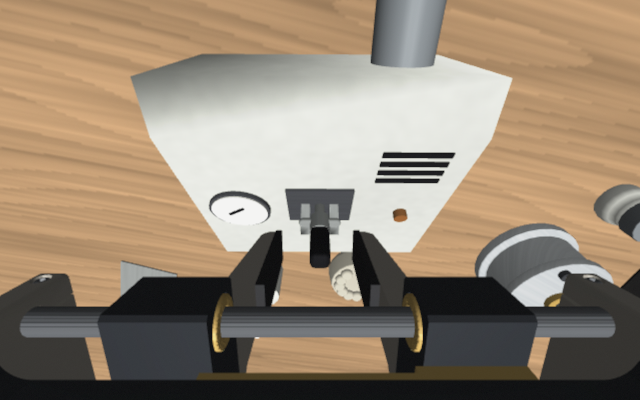

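```bash
python3 - <<'E'
from h import *
im=cv2.imread('pics/s7.png').copy();s=get_state()
def px(P): u=proj('scene',P)[0];return tuple(int(round(v)) for v in ((u-[330,200]+.5)*6-.5))
for P,c in [(bat(.76,.028),(0,0,255)),(bat(.76,.056),(0,0,255)),(bat(.76,.067),(0,255,0)),(bat(.76,0),(255,0,0)),(bat(.6,.056),(255,255,0))]: cv2.circle(im,px(P),3,c,-1)
cv2.imwrite('pics/s7b.png',im)
w=cv2.imread('pics/w7.png')
pts=wproj(s,[bat(.76,0),bat(.76,.028),bat(.76,.056),bat(.76,.067),bat(.76,.02,.013),bat(.76,.02,-.013)]);print(pts.round(1))
for a in pts: cv2.circle(w,tuple(int(v) for v in a.round()),1,(0,0,255),-1)
cv2.imwrite('pics/w7b.png',cv2.resize(w[180:280,250:380],None,fx=6,fy=6,interpolation=cv2.INTER_NEAREST))
E
```

```text
[[319.9 206.6]
 [320.2 232.9]
 [320.5 266.5]
 [320.6 282.4]
 [300.6 224.7]
 [339.6 224.8]]
```

View pics/s7b.png

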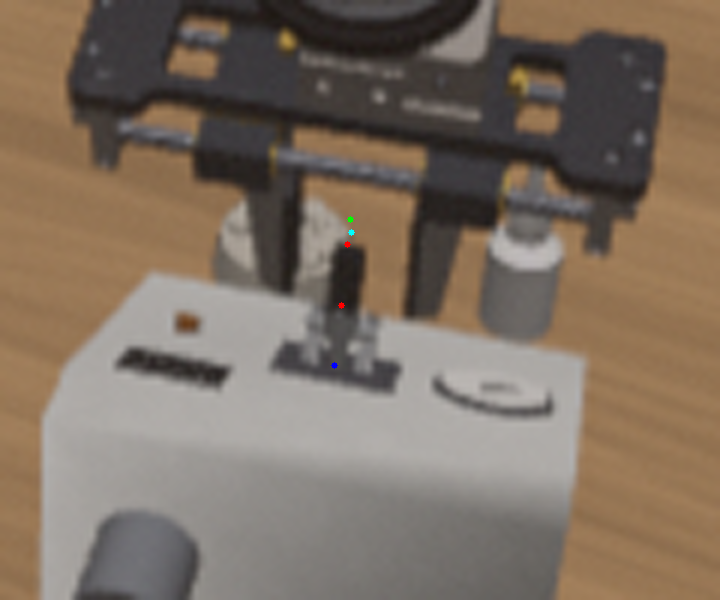

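View pics/w7b.png

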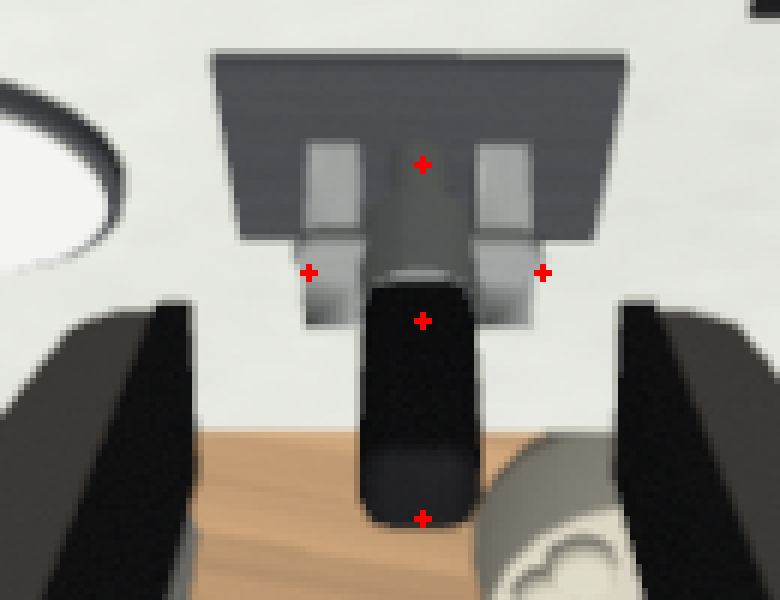

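The toggle is on and locked. In both views the grip ends sit on the model points for 0.76 rad with the sleeve in, and the cross pin is behind the posts. Next is the mallet. I'll grip it by its head from above, which puts the push in line with the pin, so I'm planning that motion.

```bash
python3 fit.py | head -1; cat > srch2.py <<'E'
from fast import *
from srch import run
import sys,time
from h import get_state
M=np.array([.488,-.2775,0]);PN=np.array([.4875,-.044,0])
def seqM(yaw,sg,yaw2):
    R1=trot(0,yaw,sg);R2=trot(0,yaw2,sg)
    return [(M+[0,0,.16],R1),(M+[0,0,.026],R1),(M+[0,0,.17],R1),(PN+[0,0,.17],R2),(PN+[0,0,.10],R2),(PN+[0,0,.17],R2),(M+[0,0,.17],R1),(M+[0,0,.026],R1),(M+[0,0,.17],R1)]
if __name__=='__main__':
    s=get_state();q=s['q'];p=s['eef_pos'];t0=time.time();rng=np.random.default_rng(int(sys.argv[1]));sg=-1;best=None
    while time.time()-t0<100:
        way=[(p+[0,0,.13],R.from_matrix(fkj(q)[1]))];desc=[]
        for i in range(rng.integers(0,2)):
            r=rng.uniform(.5,.75);a=rng.uniform(-.5,.4);z=rng.uniform(.24,.35);yw=round(rng.uniform(-1,1),2);pos=np.array([r*np.cos(a),r*np.sin(a),z]).round(3);tl=round(rng.uniform(-.3,.2),2)
            way.append((pos,trot(tl,yw,sg)));desc.append((pos.tolist(),tl,yw))
        yaw,yaw2=round(rng.uniform(-.6,.6),1),round(rng.uniform(-.6,.6),1)
        if rng.random()<.5: yaw2=yaw
        m,e,k,T=run(q,way,seqM(yaw,sg,yaw2));sc=min(m,.4)-.003*k-(5 if e>.003 else 0)
        if best is None or sc>best[0]: best=(sc,m,e,k,desc,yaw,yaw2,T[-1].round(2))
    print(best)
E
for i in 1 2 3 4; do python3 srch2.py $i & done; wait
```

```text
5.666096963501589e-07 [0. 0.]
(np.float64(0.22206620175024272), np.float64(0.3420662017502427), np.float64(0.0001916366480565172), 40, [], 0.5, -0.0, array([ 1.13,  0.54, -0.89,  1.82,  0.49,  1.01, -1.03]))
(np.float64(0.22206620175024272), np.float64(0.3420662017502427), np.float64(0.00018869828034491745), 40, [], 0.2, 0.2, array([ 1.08,  0.51, -0.81,  1.82,  0.44,  0.99, -1.28]))
(np.float64(0.22206620175024272), np.float64(0.3420662017502427), np.float64(0.00017778076314974478), 40, [], -0.5, -0.1, array([ 0.95,  0.46, -0.63,  1.83,  0.32,  0.96, -1.89]))
(np.float64(0.22206620175024272), np.float64(0.3420662017502427), np.float64(0.0001813027698759218), 40, [], -0.3, -0.0, array([ 0.99,  0.47, -0.68,  1.83,  0.35,  0.97, -1.71]))
```

play_rows --increments '[{"x":0,"y":0,"z":0.04,"ax":0,"ay":0,"az":0},{"x":0,"y":0,"z":0.085,"ax":0,"ay":0,"az":0},{"x":0,"y":0,"z":0.13,"ax":0,"ay":0,"az":0},{"x":0,"y":0,"z":0.13,"ax":0,"ay":0,"az":0}]'

```text
t: 9.85
eef_pos: [0.552, 0.219, 0.2474]
tool_rot: [-0.085, -0.595, -0.066, 0.797]
contact_force: [-0.1, 0.9, 1.1]
finger_gap: 0.046
```

```bash
python3 log.py;  python3 - <<'E'
from dl import *
s=get_state()
print(deltas(np.array([.488,-.2775,.2]),trot(0,0,-1)))
from srch2 import *
m,e,k,T=run(s['q'],[],seqM(0,-1,0));print(m,e,k)
E
```

```text
9.85 [ 0.13   0.674 -0.846  1.444  0.361  1.5   -2.092] [0.552  0.219  0.2474] [-0.1  0.9  1.1]
(array([-0.064 , -0.4965, -0.0474]), array([ 0.0266, -0.2874, -0.2147]))
0.39722617165892826 0.00018605866179763667 37
```

play_rows --increments '[{"x":-0.006,"y":-0.045,"z":-0.004,"ax":0.003,"ay":-0.026,"az":-0.02},{"x":-0.012,"y":-0.09,"z":-0.009,"ax":0.005,"ay":-0.052,"az":-0.039},{"x":-0.017,"y":-0.135,"z":-0.013,"ax":0.007,"ay":-0.078,"az":-0.059},{"x":-0.023,"y":-0.18,"z":-0.017,"ax":0.01,"ay":-0.105,"az":-0.078},{"x":-0.029,"y":-0.226,"z":-0.022,"ax":0.012,"ay":-0.131,"az":-0.098},{"x":-0.035,"y":-0.271,"z":-0.026,"ax":0.015,"ay":-0.157,"az":-0.117},{"x":-0.041,"y":-0.316,"z":-0.03,"ax":0.017,"ay":-0.183,"az":-0.137},{"x":-0.047,"y":-0.361,"z":-0.035,"ax":0.019,"ay":-0.209,"az":-0.156},{"x":-0.052,"y":-0.406,"z":-0.039,"ax":0.022,"ay":-0.235,"az":-0.176},{"x":-0.058,"y":-0.451,"z":-0.043,"ax":0.024,"ay":-0.261,"az":-0.195},{"x":-0.064,"y":-0.4965,"z":-0.047,"ax":0.0266,"ay":-0.287,"az":-0.215},{"x":-0.064,"y":-0.4965,"z":-0.047,"ax":0.0266,"ay":-0.287,"az":-0.215}]' --claw 0

```text
t: 11.05
eef_pos: [0.4823, -0.288, 0.1924]
tool_rot: [0.003, -0.702, 0.006, 0.712]
contact_force: [-0.8, 0.3, -0.2]
finger_gap: 0.092
```

```bash
python3 log.py;  python3 - <<'E'
from h import *
s=get_state();im=read_camera('wrist')[:,:,::-1].copy();cv2.imwrite('pics/w8.png',im)
print(s['eef_pos'],wproj(s,[(.488,-.2775,.064),(.488,-.2775,.004),(.4875,-.044,.09),(.488-.165,-.2775,.044)]).round(1))
t=read_camera('top')[:,:,::-1];cv2.imwrite('pics/t8.png',cv2.resize(t[90:240,150:450],None,fx=2.6,fy=2.6,interpolation=cv2.INTER_CUBIC))
E
```

```text
11.05 [ 1.057  0.469 -0.755  1.799  0.379  1.033 -1.43 ] [ 0.4823 -0.288   0.1924] [-0.8  0.3 -0.2]
[ 0.48227325 -0.28797009  0.19236265] [[306.1 188.5]
 [307.6 177.1]
 [ 65.6 198.8]
 [309.7 309.1]]
```

View pics/w8.png

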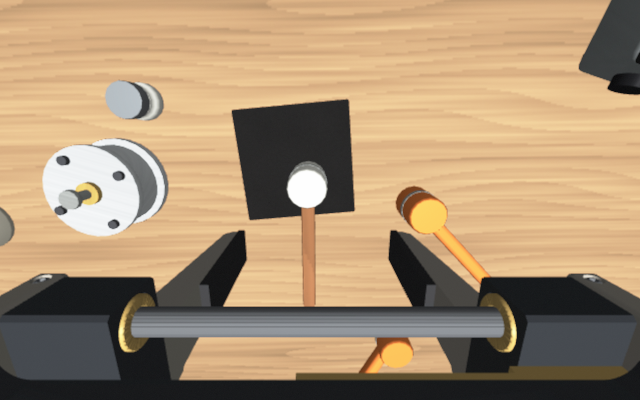

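View pics/t8.png

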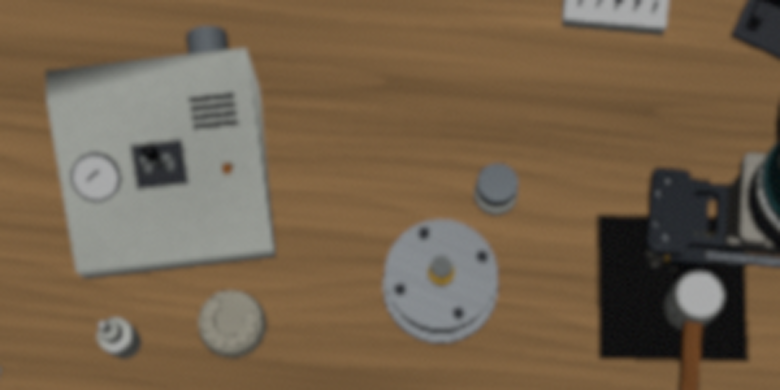

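The mallet head is at (307,188) against a predicted (306,188). The pin is at (68,199) against (66,199). The top view shows the bat on its upper side at (150,155).

```bash
python3 - <<'E'
from dl import *
s=get_state();print(s['t'],s['eef_pos'],s['dq'].round(2));print(deltas(np.array([.488,-.2775,.2]),trot(0,0,-1)))
E
```

```text
11.15 [ 0.48488678 -0.28098496  0.19330591] [-0.04 -0.01 -0.04  0.01 -0.01  0.   -0.  ]
(array([0.0031, 0.0035, 0.0067]), array([ 0.0016, -0.0118,  0.004 ]))
```

play_rows --increments '[{"x":0,"y":0,"z":0,"ax":0,"ay":0,"az":0}]'

```text
t: 11.25
eef_pos: [0.4861, -0.2785, 0.1939]
tool_rot: [-0.001, -0.703, 0.0, 0.711]
contact_force: [-0.4, 0.7, 0.1]
finger_gap: 0.0917
```

```bash
python3 - <<'E'
from dl import *
s=get_state();print(s['t'],s['eef_pos'],s['dq'].round(2));print(deltas(np.array([.488,-.2775,.1]),trot(0,0,-1)))
E
```

```text
11.25 [ 0.48612952 -0.27851058  0.19390586] [-0.02 -0.01 -0.01  0.    0.    0.    0.  ]
(array([ 0.0019,  0.001 , -0.0939]), array([ 0.0016, -0.011 , -0.001 ]))
```

Now descend to z≈0.026 (−0.168), correcting the tilt as well.

play_rows --increments '[{"x":0.002,"y":0.001,"z":-0.04,"ax":0.002,"ay":-0.011,"az":-0.001},{"x":0.002,"y":0.001,"z":-0.085,"ax":0.002,"ay":-0.011,"az":-0.001},{"x":0.002,"y":0.001,"z":-0.125,"ax":0.002,"ay":-0.011,"az":-0.001},{"x":0.002,"y":0.001,"z":-0.15,"ax":0.002,"ay":-0.011,"az":-0.001},{"x":0.002,"y":0.001,"z":-0.168,"ax":0.002,"ay":-0.011,"az":-0.001},{"x":0.002,"y":0.001,"z":-0.168,"ax":0.002,"ay":-0.011,"az":-0.001},{"x":0.002,"y":0.001,"z":-0.168,"ax":0.002,"ay":-0.011,"az":-0.001}]'

```text
t: 11.95
eef_pos: [0.4887, -0.2774, 0.0264]
tool_rot: [0.0, 0.707, 0.0, -0.707]
contact_force: [0.7, 0.3, 0.7]
finger_gap: 0.092
```

```bash
python3 log.py; python3 - <<'E'
from dl import *
import cv2
from h import read_camera
print(deltas(np.array([.488,-.2775,.026]),trot(0,0,-1)))
cv2.imwrite('pics/w9.png',read_camera('wrist')[:,:,::-1])
E
```

```text
11.95 [ 0.927  0.685 -0.614  1.907  0.576  0.732 -1.593] [ 0.4887 -0.2774  0.0264] [0.7 0.3 0.7]
(array([-0.0007, -0.0001, -0.0004]), array([-0.0002,  0.0004, -0.0006]))
```

View pics/w9.png

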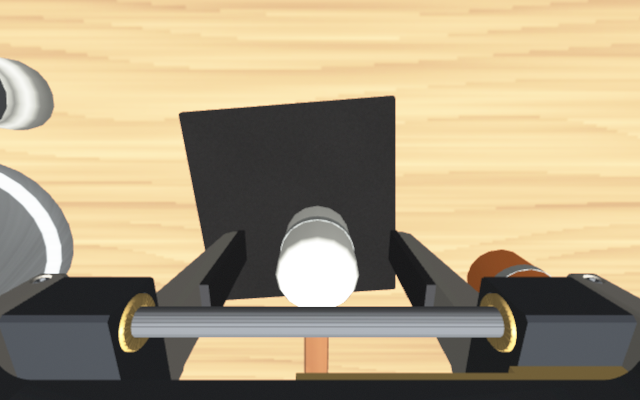

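The white head at (317,270) is centred between the fingers, with its wooden handle running toward the robot. Gripping it.

play_rows --increments '[{"x":0,"y":0,"z":0,"ax":0,"ay":0,"az":0},{"x":0,"y":0,"z":0,"ax":0,"ay":0,"az":0},{"x":0,"y":0,"z":0,"ax":0,"ay":0,"az":0},{"x":0,"y":0,"z":0,"ax":0,"ay":0,"az":0},{"x":0,"y":0,"z":0,"ax":0,"ay":0,"az":0},{"x":0,"y":0,"z":0,"ax":0,"ay":0,"az":0}]' --claw 1.0 --grip_force 55

```text
t: 12.6
eef_pos: [0.4877, -0.2789, 0.026]
tool_rot: [0.001, -0.707, 0.001, 0.707]
contact_force: [-0.2, 1.7, 1.9]
finger_gap: 0.0461
```

play_rows --increments '[{"x":0,"y":0,"z":0.03,"ax":0,"ay":0,"az":0},{"x":0,"y":0,"z":0.06,"ax":0,"ay":0,"az":0},{"x":0,"y":0,"z":0.09,"ax":0,"ay":0,"az":0},{"x":0,"y":0,"z":0.12,"ax":0,"ay":0,"az":0},{"x":0,"y":0,"z":0.13,"ax":0,"ay":0,"az":0},{"x":0,"y":0,"z":0.13,"ax":0,"ay":0,"az":0},{"x":0,"y":0,"z":0.13,"ax":0,"ay":0,"az":0}]'

```text
t: 13.3
eef_pos: [0.4866, -0.2789, 0.1545]
tool_rot: [0.001, -0.706, 0.001, 0.708]
contact_force: [-0.3, -0.4, -3.6]
finger_gap: 0.0429
```

```bash
python3 log.py; python3 - <<'E'
from dl import *
import cv2
from h import read_camera
s=get_state();print(s['finger_gap'],s['contact_force'],s['ft_torque']);print(deltas(np.array([.4875,-.044,.16]),trot(0,0,-1)))
im=read_camera('wrist')[:,:,::-1];cv2.imwrite('pics/w10.png',im)
im=read_camera('scene')[:,:,::-1];cv2.imwrite('pics/s10.png',cv2.resize(im[100:260,190:350],None,fx=4,fy=4,interpolation=cv2.INTER_CUBIC))
E
```

```text
13.3 [ 1.032  0.512 -0.741  1.839  0.418  0.955 -1.466] [ 0.4866 -0.2789  0.1545] [-0.3 -0.4 -3.6]
0.04287591342533926 [-0.32634381 -0.42333648 -3.5988052 ] [0.01156236 0.05564852 0.02797101]
(array([0.0009, 0.2349, 0.0055]), array([-0.0005, -0.0024,  0.0023]))
```

View pics/s10.png

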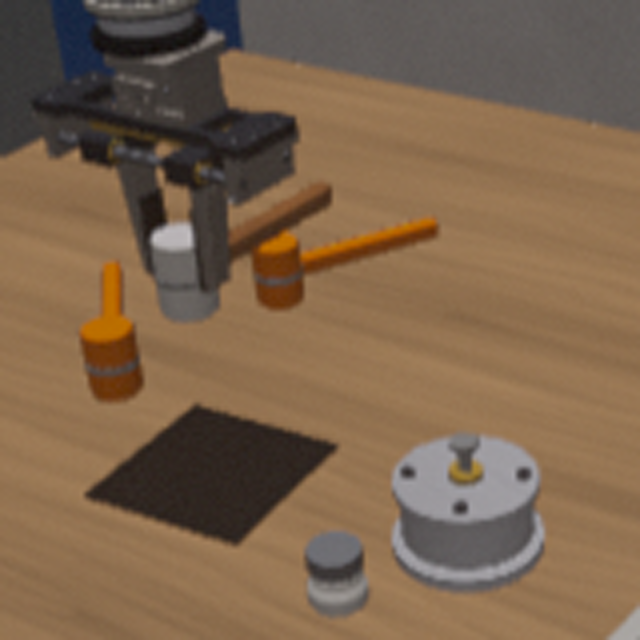

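View pics/w10.png

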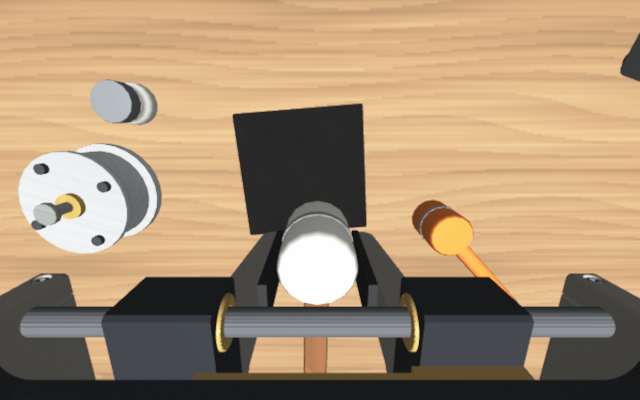

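The mallet is held upright: gap 43 mm, weight 3.6 N. Moving over the pin.

play_rows --increments '[{"x":0.0,"y":0.03,"z":0.004,"ax":0,"ay":-0.002,"az":0.002},{"x":0.0,"y":0.07,"z":0.005,"ax":0,"ay":-0.002,"az":0.002},{"x":0.0,"y":0.11,"z":0.005,"ax":0,"ay":-0.002,"az":0.002},{"x":0.0,"y":0.15,"z":0.005,"ax":0,"ay":-0.002,"az":0.002},{"x":0.0,"y":0.19,"z":0.005,"ax":0,"ay":-0.002,"az":0.002},{"x":0.001,"y":0.22,"z":0.005,"ax":0,"ay":-0.002,"az":0.002},{"x":0.001,"y":0.235,"z":0.005,"ax":0,"ay":-0.002,"az":0.002},{"x":0.001,"y":0.235,"z":0.005,"ax":0,"ay":-0.002,"az":0.002},{"x":0.001,"y":0.235,"z":0.005,"ax":0,"ay":-0.002,"az":0.002}]'

```text
t: 14.3
eef_pos: [0.4883, -0.0445, 0.1601]
tool_rot: [0.0, 0.707, -0.0, -0.707]
contact_force: [-0.1, -0.6, -3.0]
finger_gap: 0.0433
```

```bash
python3 log.py; python3 - <<'E'
from dl import *
import cv2
from h import read_camera
s=get_state();print(s['finger_gap'],s['contact_force']);print(deltas(np.array([.4875,-.044,.12]),trot(0,0,-1)))
im=read_camera('scene')[:,:,::-1];cv2.imwrite('pics/s11.png',cv2.resize(im[140:260,240:380],None,fx=5,fy=5,interpolation=cv2.INTER_CUBIC))
E
```

```text
14.3 [ 0.711  0.403 -0.828  1.996  0.378  0.9   -1.887] [ 0.4883 -0.0445  0.1601] [-0.1 -0.6 -3. ]
0.04329720903829785 [-0.06914238 -0.56790742 -3.01690223]
(array([-0.0008,  0.0005, -0.0401]), array([ 0.0004,  0.0001, -0.0002]))
```

View pics/s11.png

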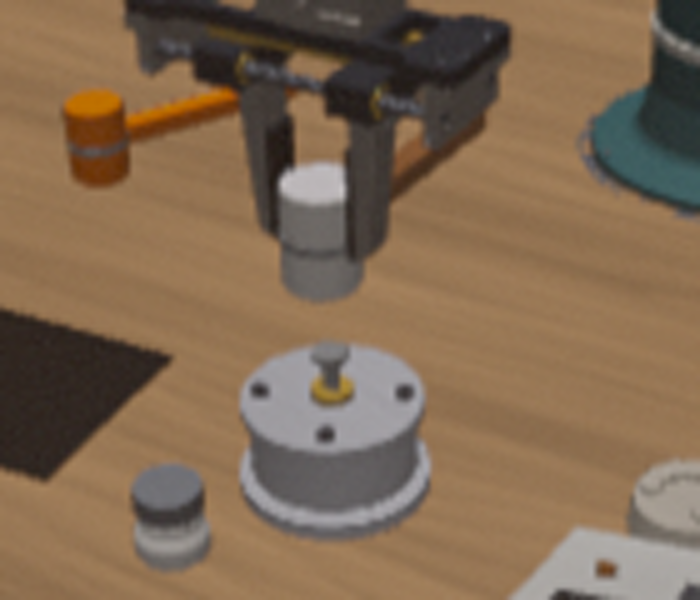

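play_rows --increments '[{"x":-0.001,"y":0.0005,"z":-0.02,"ax":0,"ay":0,"az":0},{"x":-0.001,"y":0.0005,"z":-0.035,"ax":0,"ay":0,"az":0},{"x":-0.001,"y":0.0005,"z":-0.044,"ax":0,"ay":0,"az":0},{"x":-0.001,"y":0.0005,"z":-0.048,"ax":0,"ay":0,"az":0},{"x":-0.001,"y":0.0005,"z":-0.051,"ax":0,"ay":0,"az":0},{"x":-0.001,"y":0.0005,"z":-0.054,"ax":0,"ay":0,"az":0},{"x":-0.001,"y":0.0005,"z":-0.056,"ax":0,"ay":0,"az":0},{"x":-0.001,"y":0.0005,"z":-0.056,"ax":0,"ay":0,"az":0}]'

```text
t: 15.15
eef_pos: [0.4879, -0.0436, 0.1051]
tool_rot: [0.0, 0.708, -0.0, -0.706]
contact_force: [-1.4, -1.2, 0.4]
finger_gap: 0.043
```

```bash
python3 log.py; python3 - <<'E'
from dl import *
s=get_state();print(s['finger_gap'],s['contact_force'],s['ft_torque'],deltas(np.array([.4875,-.044,.104]),trot(0,0,-1)))
E
```

```text
15.15 [ 0.649  0.484 -0.765  2.041  0.47   0.794 -1.968] [ 0.4879 -0.0436  0.1051] [-1.4 -1.2  0.4]
0.04299326312128367 [-1.43428804 -1.23107904  0.36679941] [-0.18006466  0.26858644 -0.05007106] (array([-0.0004, -0.0004, -0.0011]), array([0.0004, 0.0023, 0.0001]))
```

play_rows --increments '[{"x":0,"y":0,"z":-0.002,"ax":0,"ay":0,"az":0},{"x":0,"y":0,"z":-0.004,"ax":0,"ay":0,"az":0},{"x":0,"y":0,"z":-0.006,"ax":0,"ay":0,"az":0},{"x":0,"y":0,"z":-0.006,"ax":0,"ay":0,"az":0}]'

```text
t: 15.55
eef_pos: [0.4892, -0.0434, 0.1024]
tool_rot: [0.001, 0.708, -0.001, -0.706]
contact_force: [-9.9, -3.1, 35.1]
finger_gap: 0.0432
```

```bash
python3 log.py; python3 - <<'E'
from dl import *
s=get_state();print(s['finger_gap'],s['contact_force'],s['ft_torque'],deltas(np.array([.4875,-.044,.098]),trot(0,0,-1)))
import cv2
from h import read_camera
im=read_camera('scene')[:,:,::-1];cv2.imwrite('pics/s12.png',cv2.resize(im[140:260,240:380],None,fx=5,fy=5,interpolation=cv2.INTER_CUBIC))
E
```

```text
15.55 [ 0.642  0.488 -0.76   2.041  0.478  0.789 -1.977] [ 0.4892 -0.0434  0.1024] [-9.9 -3.1 35.1]
0.043174937967712435 [-9.85451329 -3.06176797 35.0584948 ] [-0.64837373  2.70441006 -0.03895719] (array([-0.0017, -0.0006, -0.0044]), array([ 0.0035,  0.0039, -0.0002]))
```

View pics/s12.png

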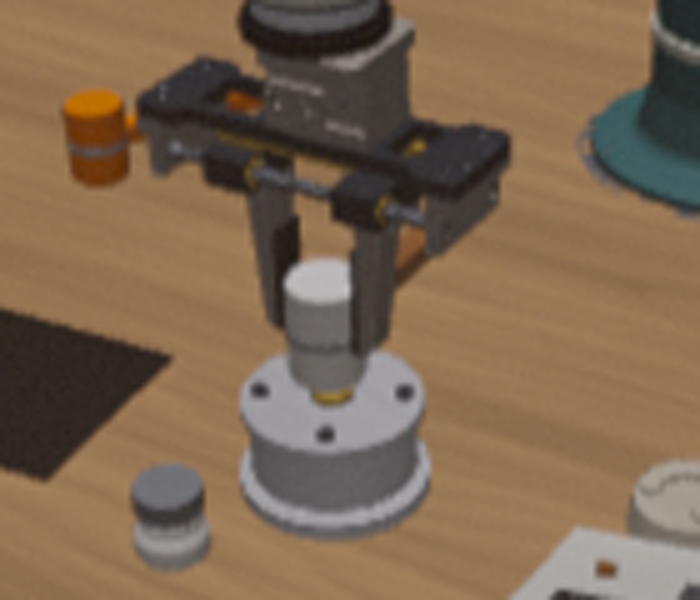

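The force is about 38 N including the weight, far above the pin's 8 N, so the pin is at its stop. Lifting and checking.

play_rows --increments '[{"x":0,"y":0,"z":0.01,"ax":0,"ay":0,"az":0},{"x":0,"y":0,"z":0.035,"ax":0,"ay":0,"az":0},{"x":0,"y":0,"z":0.06,"ax":0,"ay":0,"az":0},{"x":0,"y":0,"z":0.06,"ax":0,"ay":0,"az":0}]'

```text
t: 16.0
eef_pos: [0.4902, -0.0428, 0.1613]
tool_rot: [0.0, 0.71, 0.0, -0.704]
contact_force: [0.6, -0.5, -3.4]
finger_gap: 0.0432
```

```bash
python3 log.py; python3 - <<'E'
from dl import *
from h import read_camera,proj
s=get_state();print(s['finger_gap'],s['contact_force'],deltas(np.array([.488,-.2775,.16]),trot(0,0,-1)))
import cv2
im=read_camera('scene')[:,:,::-1];cv2.imwrite('pics/s13.png',cv2.resize(im[190:260,270:350],None,fx=8,fy=8,interpolation=cv2.INTER_CUBIC))
for z in (.06,.078,.09): print(z,(proj('scene',[.4875,-.044,z])[0]-[270,190])*8)
cv2.imwrite('pics/w13.png',read_camera('wrist')[:,:,::-1])
E
```

```text
16.0 [ 0.712  0.401 -0.832  1.997  0.38   0.894 -1.892] [ 0.4902 -0.0428  0.1613] [ 0.6 -0.5 -3.4]
0.04324913701970111 [ 0.573004   -0.45149401 -3.41249941] (array([-0.0022, -0.2347, -0.0013]), array([ 0.0003,  0.0082, -0.0003]))
0.06 [286.3361733  232.13510009]
0.078 [284.40397289 189.06956477]
0.09 [283.09535507 159.90264888]
```

View pics/s13.png

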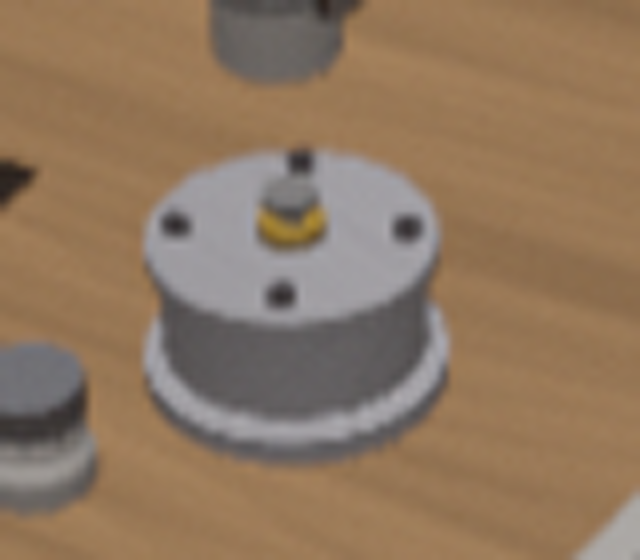

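View pics/w13.png

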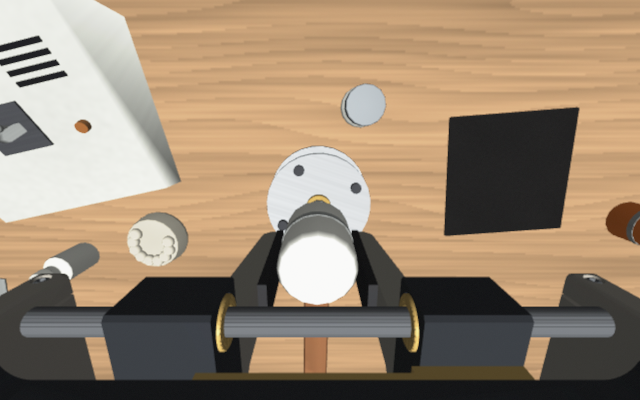

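The pin head at (290,192) matches the expected down position (284,189). Returning the mallet to the mat.

play_rows --increments '[{"x":0.0,"y":-0.03,"z":0,"ax":0,"ay":0.004,"az":0},{"x":0.0,"y":-0.07,"z":0,"ax":0,"ay":0.008,"az":0},{"x":0.0,"y":-0.11,"z":0,"ax":0,"ay":0.008,"az":0},{"x":0.0,"y":-0.15,"z":0,"ax":0,"ay":0.008,"az":0},{"x":0.0,"y":-0.19,"z":0,"ax":0,"ay":0.008,"az":0},{"x":0.0,"y":-0.22,"z":0,"ax":0,"ay":0.008,"az":0},{"x":0.0,"y":-0.232,"z":0,"ax":0,"ay":0.008,"az":0},{"x":0.0,"y":-0.232,"z":0,"ax":0,"ay":0.008,"az":0},{"x":0.0,"y":-0.232,"z":-0.03,"ax":0,"ay":0.008,"az":0},{"x":0.0,"y":-0.232,"z":-0.07,"ax":0,"ay":0.008,"az":0},{"x":0.0,"y":-0.232,"z":-0.1,"ax":0,"ay":0.008,"az":0},{"x":0.0,"y":-0.232,"z":-0.1,"ax":0,"ay":0.008,"az":0}]'

```text
t: 17.3
eef_pos: [0.4848, -0.2714, 0.0549]
tool_rot: [0.001, -0.702, -0.003, 0.712]
contact_force: [-0.3, 0.6, -2.5]
finger_gap: 0.043
```

```bash
python3 log.py; python3 - <<'E'
from dl import *
from h import read_camera
s=get_state();print(s['finger_gap'],s['contact_force'],deltas(np.array([.490,-.2755,.027]),trot(0,0,-1)))
import cv2
im=read_camera('scene')[:,:,::-1];cv2.imwrite('pics/s14.png',cv2.resize(im[150:250,190:310],None,fx=6,fy=6,interpolation=cv2.INTER_CUBIC))
E
```

```text
17.3 [ 0.95   0.645 -0.653  1.901  0.538  0.794 -1.568] [ 0.4848 -0.2714  0.0549] [-0.3  0.6 -2.5]
0.042979959544441865 [-0.30536094  0.61472387 -2.4662261 ] (array([ 0.0052, -0.0041, -0.0279]), array([-0.0052, -0.0135, -0.0034]))
```

View pics/s14.png

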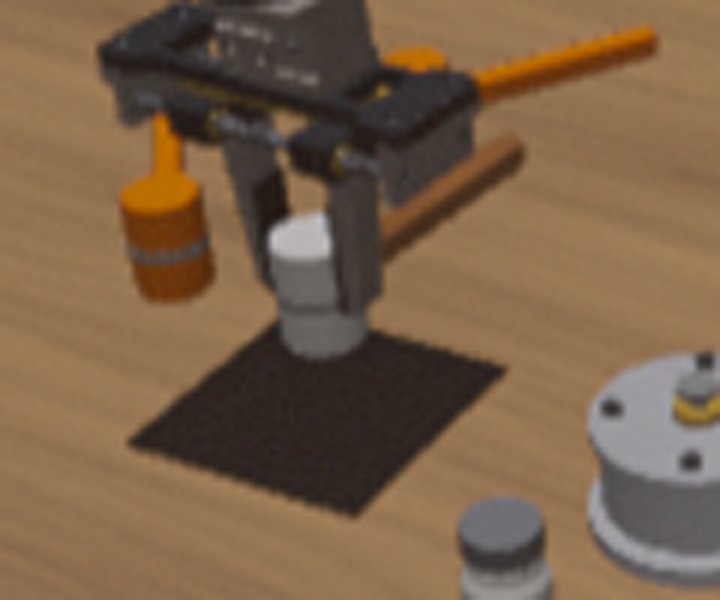

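play_rows --increments '[{"x":0.005,"y":-0.003,"z":-0.008,"ax":-0.005,"ay":-0.012,"az":-0.003},{"x":0.009,"y":-0.003,"z":-0.016,"ax":-0.005,"ay":-0.012,"az":-0.003},{"x":0.009,"y":-0.003,"z":-0.022,"ax":-0.005,"ay":-0.012,"az":-0.003},{"x":0.009,"y":-0.003,"z":-0.026,"ax":-0.005,"ay":-0.012,"az":-0.003},{"x":0.009,"y":-0.003,"z":-0.028,"ax":-0.005,"ay":-0.012,"az":-0.003},{"x":0.009,"y":-0.003,"z":-0.028,"ax":-0.005,"ay":-0.012,"az":-0.003}]'

```text
t: 17.95
eef_pos: [0.4965, -0.2785, 0.0308]
tool_rot: [0.001, 0.709, -0.003, -0.705]
contact_force: [0.4, 0.3, -1.9]
finger_gap: 0.0429
```

```bash
python3 log.py; python3 - <<'E'
from dl import *
s=get_state();print(s['finger_gap'],s['contact_force'],s['ft_torque'],deltas(np.array([.494,-.2745,.027]),trot(0,0,-1)))
E
```

```text
17.95 [ 0.923  0.685 -0.619  1.894  0.579  0.741 -1.602] [ 0.4965 -0.2785  0.0308] [ 0.4  0.3 -1.9]
0.04294920245401045 [ 0.38333441  0.29864688 -1.92990241] [ 0.05889303  0.01846579 -0.0076934 ] (array([-0.0025,  0.004 , -0.0038]), array([0.0052, 0.0054, 0.0031]))
```

play_rows --increments '[{"x":0,"y":0,"z":-0.002,"ax":0.005,"ay":0.005,"az":0.003},{"x":0,"y":0,"z":-0.004,"ax":0.005,"ay":0.005,"az":0.003},{"x":0,"y":0,"z":-0.004,"ax":0.005,"ay":0.005,"az":0.003}]'

```text
t: 18.25
eef_pos: [0.4972, -0.2786, 0.0288]
tool_rot: [0.001, 0.707, -0.001, -0.707]
contact_force: [-4.2, 2.0, 13.1]
finger_gap: 0.0427
```

```bash
python3 log.py; python3 - <<'E'
from dl import *
s=get_state();print(s['finger_gap'],s['contact_force'],s['ft_torque'],deltas(np.array([.494,-.2745,.027]),trot(0,0,-1)))
E
```

```text
18.25 [ 0.922  0.692 -0.619  1.888  0.579  0.746 -1.597] [ 0.4972 -0.2786  0.0288] [-4.2  2.  13.1]
0.04267979488780177 [-4.16409556  2.04393228 13.06963764] [0.56764025 0.99601425 0.04883325] (array([-0.0032,  0.0041, -0.0018]), array([ 0.0015,  0.0008, -0.    ]))
```

It is on the mat and pressing with about 16 N. I'll ease off slightly and then open.

play_rows --increments '[{"x":0,"y":0,"z":0.0013,"ax":0,"ay":0,"az":0},{"x":0,"y":0,"z":0.0013,"ax":0,"ay":0,"az":0}]' --grip_force 15

```text
t: 18.45
eef_pos: [0.4973, -0.2787, 0.0288]
tool_rot: [0.0, 0.708, -0.0, -0.706]
contact_force: [-0.2, 0.3, 3.4]
finger_gap: 0.0438
```

play_rows --increments '[{"x":0,"y":0,"z":0,"ax":0,"ay":0,"az":0},{"x":0,"y":0,"z":0,"ax":0,"ay":0,"az":0},{"x":0,"y":0,"z":0,"ax":0,"ay":0,"az":0},{"x":0,"y":0,"z":0,"ax":0,"ay":0,"az":0},{"x":0,"y":0,"z":0,"ax":0,"ay":0,"az":0}]' --claw 0

```text
t: 18.95
eef_pos: [0.4966, -0.2785, 0.0281]
tool_rot: [0.0, 0.707, -0.0, -0.707]
contact_force: [-0.4, 0.4, 1.0]
finger_gap: 0.0817
```

```bash
python3 log.py; python3 - <<'E'
from dl import *
from h import read_camera
import cv2
s=get_state();print(s['finger_gap'],s['contact_force'])
cv2.imwrite('pics/w15.png',read_camera('wrist')[:,:,::-1])
E
```

```text
18.95 [ 0.923  0.693 -0.619  1.889  0.578  0.745 -1.596] [ 0.4966 -0.2785  0.0281] [-0.4  0.4  1. ]
0.08172566944274821 [-0.39604308  0.37498328  1.04926575]
```

View pics/w15.png

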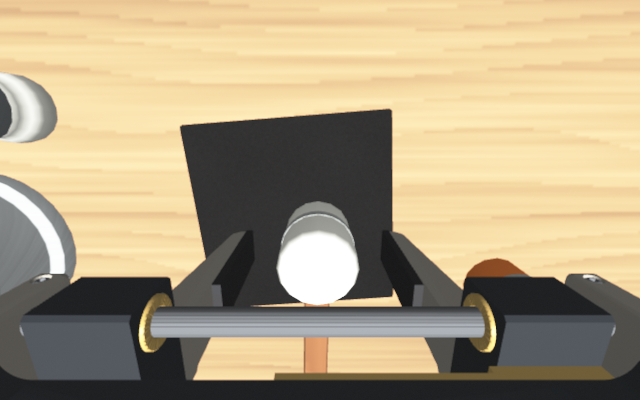

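The head stands free between the open fingers at (317,262). I'm retreating straight up and then checking everything.

play_rows --increments '[{"x":0,"y":0,"z":0.01,"ax":0,"ay":0,"az":0},{"x":0,"y":0,"z":0.04,"ax":0,"ay":0,"az":0},{"x":0,"y":0,"z":0.08,"ax":0,"ay":0,"az":0},{"x":0,"y":0,"z":0.12,"ax":0,"ay":0,"az":0},{"x":0,"y":0,"z":0.16,"ax":0,"ay":0,"az":0},{"x":0,"y":-0.04,"z":0.2,"ax":0,"ay":0,"az":0},{"x":0,"y":-0.09,"z":0.2,"ax":0,"ay":0,"az":0},{"x":0,"y":-0.14,"z":0.2,"ax":0,"ay":0,"az":0},{"x":0,"y":-0.18,"z":0.2,"ax":0,"ay":0,"az":0},{"x":0,"y":-0.2,"z":0.2,"ax":0,"ay":0,"az":0},{"x":0,"y":-0.2,"z":0.2,"ax":0,"ay":0,"az":0},{"x":0,"y":-0.2,"z":0.2,"ax":0,"ay":0,"az":0}]' --claw 0

```text
t: 20.2
eef_pos: [0.4969, -0.4774, 0.2285]
tool_rot: [-0.0, 0.707, 0.0, -0.707]
contact_force: [0.8, 0.6, 0.5]
finger_gap: 0.0918
```

```bash
python3 - <<'E'
from h import *
s=get_state();print(s['t'],s['eef_pos'],s['contact_force'])
im=read_camera('scene')[:,:,::-1];cv2.imwrite('pics/s16.png',cv2.resize(im[150:300,200:440],None,fx=3.3,fy=3.3,interpolation=cv2.INTER_CUBIC))
im=read_camera('top')[:,:,::-1];cv2.imwrite('pics/t16.png',cv2.resize(im[90:290,150:450],None,fx=2.6,fy=2.6,interpolation=cv2.INTER_CUBIC))
for n in ['mallet','mat','cast','dropper','pin_top','bat_grip']:
    print(n,[(round(d['score'],2),np.round(d['point'],3)) for d in search_frame('top',n)], [(round(d['score'],2),np.round(d['point'],3)) for d in search_frame('scene',n)])
print(bat(.76,.044))
E
```

```text
20.2 [ 0.49690457 -0.47739009  0.22846319] [0.8498933  0.59103458 0.53843428]
mallet [(0.95, array([ 0.427, -0.436,  0.041])), (0.89, array([ 0.229, -0.364,  0.04 ])), (0.69, array([ 0.46 , -0.275,  0.046]))] [(0.9, array([ 0.498, -0.269,  0.039])), (0.8, array([ 0.251, -0.366,  0.036])), (0.74, array([0.416, 0.247, 0.043])), (0.68, array([0.637, 0.232, 0.079])), (0.59, array([ 0.459, -0.406,  0.039]))]
mat [(0.92, array([ 0.51, -0.25,  0.  ])), (0.34, array([ 0.457, -0.277,  0.045]))] [(0.6, array([ 0.528, -0.244,  0.002])), (0.58, array([0.416, 0.25 , 0.038])), (0.45, array([0.561, 0.216, 0.11 ]))]
cast [(0.96, array([0.428, 0.146, 0.026])), (0.21, array([ 0.478, -0.049,  0.06 ]))] [(0.67, array([0.444, 0.144, 0.024]))]
dropper [(0.55, array([0.403, 0.24 , 0.047])), (0.38, array([0.561, 0.212, 0.077]))] [(0.83, array([0.416, 0.248, 0.04 ])), (0.25, array([0.446, 0.146, 0.024]))]
pin_top [] [(0.57, array([0.449, 0.148, 0.023])), (0.5, array([0.415, 0.243, 0.04 ]))]
bat_grip [] [(0.48, array([0.562, 0.218, 0.112]))]
[0.5550355  0.21547932 0.12192082]
```

View pics/s16.png

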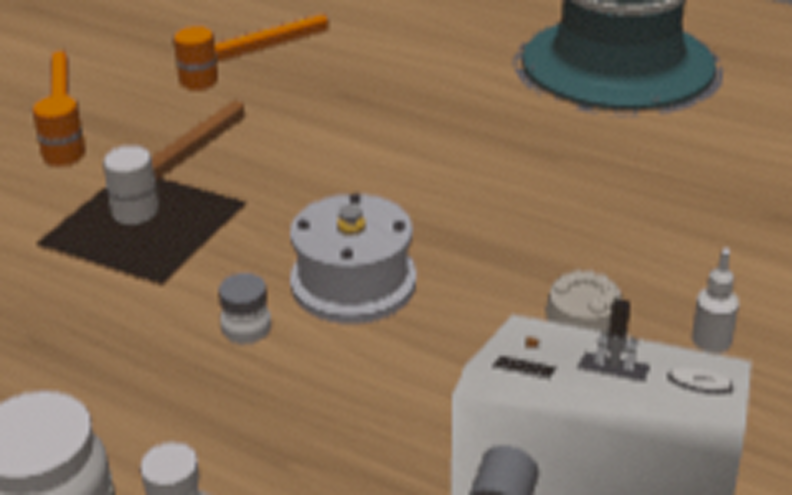

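View pics/t16.png

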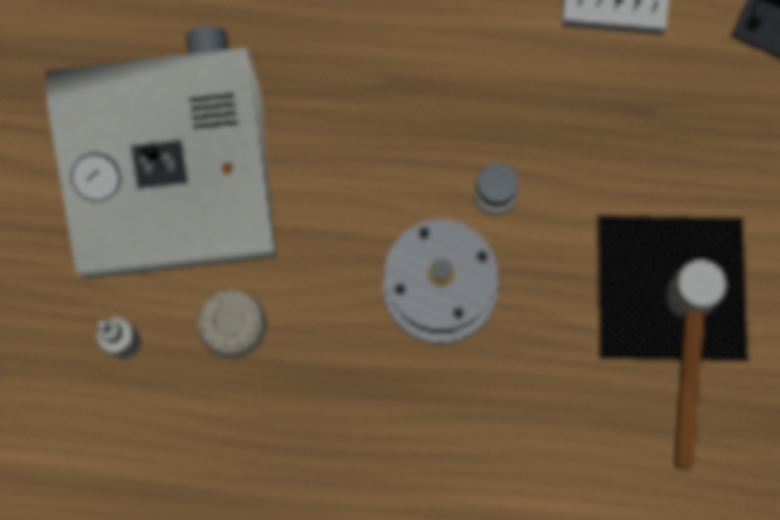

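Everything is in place. The mallet stands upright on the mat (top crop (700,285), mat 600–745 × 217–358), the pin is down, the bat is on, and the cast and dropper have not moved. Handing in.

```bash
python3 -c "
from workcell import *
s=get_state();print(s['t'],s['dq'].round(3));print(close_job())"
```

```text
20.9 [-0.     0.001 -0.     0.001 -0.001 -0.001  0.002]
the job is handed in; nothing more can be done
None
```

The job is handed in at about 21 s of the 61 s allowed. My last checks show every requirement met, but no verdict was reported.

- **Toggle:** I pulled the bat out about 10 mm, swung it to the upper side and let it back in. The wrist and scene pictures match the modelled "on, sleeve in" position to about a pixel, with the cross pin behind the posts.
- **Pin:** I gripped the mallet by its head and pressed straight down, reaching about 38 N at the hard stop. Afterwards the pin head sat where a fully driven pin should, about 78 mm above the bench. The fingers stayed well above the pin.
- **Mallet:** It stands upright on the mat at about (0.497, −0.278), within roughly 15 mm of the mat's centre each way. The handle still points to the robot.
- **Bystanders:** The cast and dropper read within about 7 mm of their first readings, which is measurement noise.
- **Robot:** The arm is at rest clear of everything, with about 1 N on the force reading.

**Problems along the way:**
- The first approach to the toggle ran several joints to the ends of their ranges. The force reading spiked to about 60 N for a moment, with nothing visibly touched. It was back under 1 N at the next reading. I then fitted a kinematic model and re-planned the posture.
- In the last check, the network found no pin top in the top view and gave wrong hits for it in the scene view. The pin's position therefore rests on my own reading of the pictures.

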